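# Load the board test lane

### The arm

A 6-joint arm with a two-finger parallel gripper is mounted at the origin on the work surface. World frame = base frame: x ahead of the robot, y to its left, z up, the work surface at z = 0. Lengths are in mm, angles in rad, forces in N, time in s.
With the tool pointing down it reaches from about 275 to 1000 mm from the base axis. Payload 8.4 kg.
Tool frame: the origin (TCP) lies at the centre of the arm's flange, where the gripper is bolted on; the fingertips stand r.tip_extent ahead of it and the grasp point (between the pads) lies 155 mm ahead of it (r.tip_extent is the distance from the TCP to the fingertips, in mm); z points along the fingers, y is the direction in which the jaws open and shut (so a half turn about z gives the same grasp; the last joint's range is limited). The gripper opens to 85 mm and grips with 20 to 120 N. Pads are 22 mm wide; open, the fingers measure 114 mm over their backs; the gripper's body (76 mm by 85 mm) begins 54 mm behind the grasp point. The pads swing forward as they close: fully open they stand 13 mm farther back than shut.
Start: joints at [1.286, 0.353, 1.633, -0, 1.155, -0.002], TCP at [174.402, 600.178, 404.681] pointing down, gripper open.
Joint ranges: [-2.63, 2.63], [-0.92, 2.1], [0.06, 2.66], [-1.3, 4.44], [0, 2.69], [-3.02, 3.02]. Speed limits (rad/s): [2.22, 2.22, 2.79, 3.14, 3.14, 3.14].

### API

Orientations are given as [roll, pitch, yaw] about the fixed x, y, z axes, in that order (R = Rz(yaw) Ry(pitch) Rx(roll)).
In Python, from rig import sense, grab_frame, job, r gives the robot as it stands. The module is installed in compiled form; this text tells all that it offers.
- The arm moves only by the shell command python3 -m creep 'ROWS' [FORCE]. ROWS is JSON, a list of rows, each a list of 7 numbers: the turn, a rotation vector about the tool's x, y, z in rad, then the shift along the tool's x, y, z in mm, then the closure, from 0 (fully open) to 1 (shut). In form: [[wx, wy, wz, dx, dy, dz, fingers], ...]. A call has 1 to 10 rows; each row shifts and turns the pose as measured when the row begins, along the tool's axes as they then stand; what a row does not reach is not made up. A row lasts 1/12 s, in which the tool goes at most 41.7 mm and 7.16 degrees, less where a joint would pass 70% of its speed; a pose out of reach is approached as far as the arm can. A call with a gripper value outside its range is refused whole. The fingers move at their own pace and stop on an object; FORCE is the grip in N (left out, the last holds). Time passes only in rows, so rows that do not move let the fingers close. It gives the time, the measured TCP pose, the force and the opening at its end, in the units of the state.
- sense(): the state, without advancing time (a new reading comes with each control period).
- grab_frame(name): name is "scene" or "top"; returns a dict with "color" (400x640x3 uint8, red, green, blue), "mtx" (3x3 intrinsics, pixels), "T" (4x4, takes a point from camera to world coordinates). Camera axes: x right, y down, z forward; pixel columns grow to the right and rows downward; lengths in mm; the calibration is good to about 2 mm. A picture is of the moment at which its call begins. There is no depth.
- job.sign_off(): hands the job in, once; it reports no verdict.
The state is a dict: "clock": time; "qpos": joint angles; "qvel": joint speeds; "joint_efforts": joint torques, N m; "eef_pos": TCP position; "tcp_rot": TCP orientation; "contact_force": force on the tool from outside, world axes, zero at the start; "wrist_torque": the same for the moment, N m; "opening": opening from 0.0 (shut) to 1.0 (fully open).
Only numpy, scipy, OpenCV 4.12 (cv2) and the standard library are available. Lean on these libraries where they do the work, as an engineer would, in place of code of your own. Each camera call takes 0.05 s, during which the arm holds its last target.

### The job

Get the circuit board ready in the test lane and probe it: move the finned heat sink that stands in the lane into the empty half of the parts tray, flip the stop flag fully down across the lane while the board is still well short of it, and slide the board along the lane, without lifting it out, until its leading edge rests squarely against the flag. Then press the spring plunger over the board fully down to its stop and let it come back up, leaving the board against the lowered flag. Do not shift or knock over the bottle, jar or screwdriver.

Things in the scene. Friction and masses are not known exactly. Their poses are not given: they have to be found in the camera images.
- lane: Fixed grey metal plate, its x -52 to +64, its y -220 to +180 mm, 12 mm thick; its top is the lane floor. Origin on the bench under the lane's centre line, z up. The lane runs along its y; stock slides towards +y. Two dark guide rails (x = +-30 to +-40, y = -215 to +120 mm), 10 mm above the floor, leave a lane 60 mm wide, open at the -y end.
- lane_stop (a point): Point on the lane floor (12 mm above the bench), on the centre line at lane y = 130 mm: directly under the face of the lowered flag that the board must meet. Axes as the lane's.
- flag (a joint): Angle of the stop flag in rad: 0 = fully down, level across the lane (its end stop); 1.57 = upright; starts leaning outwards, away from the lane, at 1.75 to 2.15 (limit 2.2). A light friction hinge keeps it wherever it is left (about 0.5 N at the tip moves it).
- flag_hinge (a point): Middle of the hinge pin, 21.5 mm above the bench, at lane x = +44, y = 137 mm; the pin runs along lane y between two dark cheeks 32 mm high (y = 122-129 and 145-152 mm). Flag: steel bar 14 x 14 mm, 75 mm from pin to tip, centred on the pin; lowered, it points to lane -x, spans y = 130 to 144 mm and lies 14.5 to 28.5 mm above the bench.
- flag_tip (a point): Middle of the flag's free end, 75 mm from the pin.
- board: Loose blue circuit board on a black carrier, 56 mm wide (its x), 84 mm long (its y), 10 mm thick with small parts to 21 mm, about 120 g; origin at the centre of its underside. It starts lying in the lane near the -y end, its y within a few degrees of the lane's y.
- board_front (a point): Middle of the board's leading (+y) edge, 42 mm from its centre, 5 mm above its underside.
- sink: Loose finned aluminium heat sink, a block 26 mm (its x) by 40 mm (its y) by 42 mm high, about 90 g, standing in the lane ahead of the board at any yaw; origin at the centre of its underside.
- sink_center (a point): Centre of the heat sink, 21 mm above its underside.
- tray: Fixed grey parts tray, 100 mm (its x) by 130 mm (its y), outer walls and the divider along its x 4 mm thick and 16 mm high, floor 4 mm thick, origin at the centre of its underside. Its +y half is full of brass connectors (to 21 mm high); its -y half is empty.
- tray_cell (a point): Centre of the floor of the empty half of the tray (92 mm along tray x by 59 mm along tray y inside), 4 mm above the bench. Axes as the tray's.
- plunger (a joint): Travel of the plunger in m: 0 = up, 0.012 = fully down on its stop. Spring: about 2.4 N to start, 6 N at the stop; it returns by itself.
- plunger_top (a point): Centre of the top of the plunger's round black head, 28 mm in diameter, 8 mm thick, over the lane's centre line at lane y = 88 mm; 82 mm above the bench when up, pressed straight down. Its bracket: a post at lane x = -52 to -40 mm and an arm 20 mm wide over the lane to x = +12 mm, 44 to 54 mm above the bench.
- bottle: Bystander: white bottle, 44 mm in diameter, 110 mm high, standing on the bench beside the lane; origin under its centre.
- jar: Bystander: amber jar with a black cap, 52 mm in diameter, 60 mm high, standing on the bench; origin under its centre.
- driver: Bystander: screwdriver 160 mm long lying on the bench on the lane's -x side; origin near the middle of its length.
There are look-alikes about, which are no part of the job. What is shaped like the board but red or turquoise is not meant.

How it is judged:
By the outcome, as a careful person would: the job done as asked, in the order asked, and still so for the second after the job is handed in, with the robot touching nothing.
It also fails if it takes over 59 s, if anything falls off the work surface, if the arm or the gripper's body presses on something with over 40 N, if the wrist force passes 120 N, or if a joint passes its speed limit or range.

## Working session

There is one attempt and no reset: what is moved stays moved. The work goes in short steps, Python scripts to look and compute and a shell command to move; the robot and the scene stay as the last step left them, time stands still between calls to the robot, and variables do not carry over. Pictures are saved under pics/ and viewed, and the job is handed in when it is done.

```bash
mkdir -p pics; python3 - <<'E'
from rig import sense, grab_frame, job, r
import cv2
print(sense()); print(r.tip_extent)
for n in("scene","top"):
    f=grab_frame(n); cv2.imwrite(f"pics/{n}0.png",f["color"][:,:,::-1]); print(n,f["mtx"].round(1).tolist(),f["T"].round(3).tolist())
E
```

```text
{'clock': 0.0, 'qpos': array([ 1.28558491e+00,  3.53623747e-01,  1.63414783e+00,  2.41017912e-05,
        1.15516894e+00, -2.37727249e-03]), 'qvel': array([-4.83341916e-04, -6.07988988e-04,  1.32456511e-03,  7.92337919e-05,
       -9.69513295e-04, -5.55638241e-04]), 'joint_efforts': array([ 2.99555948e-03, -6.05249190e+01, -3.42074597e+01,  1.85572048e-04,
        9.13068478e-03, -6.69919544e-06]), 'eef_pos': array([174.33962447, 599.9439202 , 403.97089041]), 'tcp_rot': array([-3.14024485e+00, -2.52408736e-05,  2.85874875e+00]), 'contact_force': array([-0.02468357, -0.87913741, -0.66798779]), 'wrist_torque': array([-0.01931687, -0.02841592,  0.07576486]), 'opening': 0.9981808124732997}
173.4
scene [[469.8, 0.0, 322.4], [0.0, 469.8, 197.7], [0.0, 0.0, 1.0]] [[0.038, 0.842, -0.539, 1136.527], [0.999, -0.038, 0.011, 18.919], [-0.011, -0.539, -0.842, 1031.137], [0.0, 0.0, 0.0, 1.0]]
top [[372.9, 0.0, 321.4], [0.0, 372.9, 198.0], [0.0, 0.0, 1.0]] [[-0.007, -0.996, 0.085, 454.461], [-1.0, 0.007, -0.0, 8.591], [-0.0, -0.085, -0.996, 901.476], [0.0, 0.0, 0.0, 1.0]]
```

View pics/scene0.png

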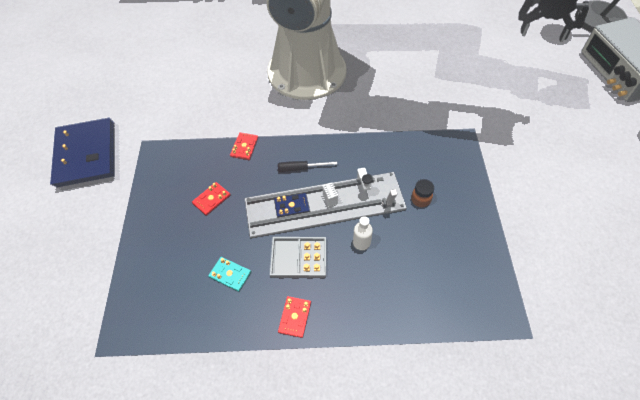

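View pics/top0.png

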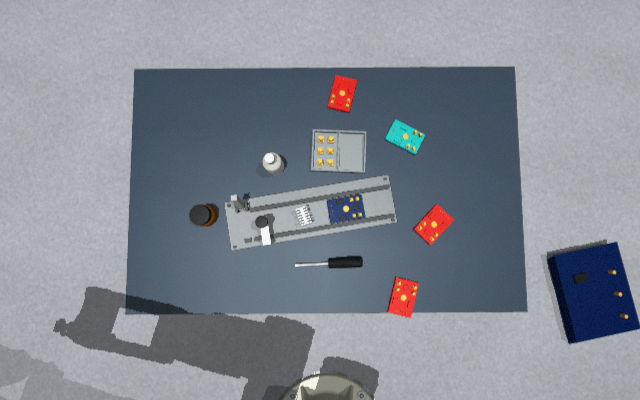

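The scene picture shows the blue board at (291,205), the sink at (330,195), the plunger at (366,180), the flag at (391,200), the tray at (298,257), the bottle at (362,235), the jar at (423,193) and the driver at (307,166). In the top view the board is at (346,208), the sink at (304,215), the flag at (240,202) and the empty tray half at (351,152). Next I zoom in.

```bash
python3 - <<'E'
import cv2
a=cv2.imread("pics/top0.png"); cv2.imwrite("pics/topz.png",cv2.resize(a[115:280,180:410],None,fx=3.45,fy=3.45,interpolation=cv2.INTER_CUBIC))
a=cv2.imread("pics/scene0.png"); cv2.imwrite("pics/scenez.png",cv2.resize(a[150:285,235:445],None,fx=3.8,fy=3.8,interpolation=cv2.INTER_CUBIC))
E
```

```text
(no output)
```

View pics/topz.png

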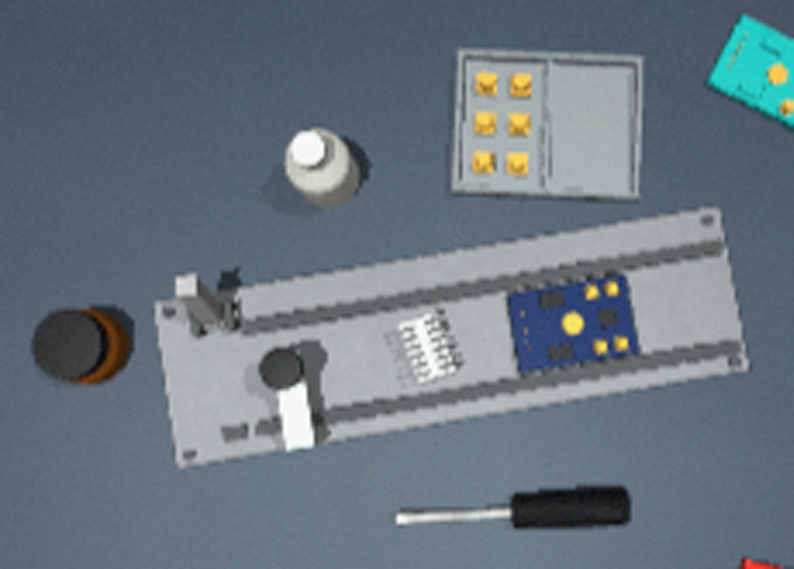

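View pics/scenez.png

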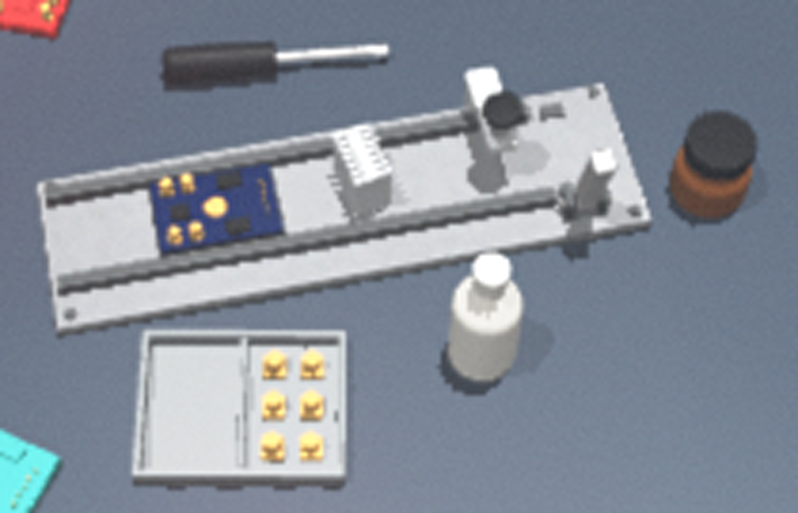

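The zooms show the blue board in the lane; the red and turquoise look-alikes and the big blue box lie outside it. Now I measure from hand-read corners and rays.

```bash
cat > h.py <<'E'
import numpy as np, cv2, json
CAL={"top":None,"scene":None}
def cal(f): return f["mtx"],f["T"]
def ray(f,px,z):
    K,T=f["mtx"],f["T"]; px=np.atleast_2d(px).astype(float)
    d=np.c_[(px-K[:2,2])/[K[0,0],K[1,1]],np.ones(len(px))]@T[:3,:3].T
    o=T[:3,3]; return o+d*((z-o[2])/d[:,2:3])
def proj(f,P):
    P=np.atleast_2d(P).astype(float); c=(P-f["T"][:3,3])@f["T"][:3,:3]
    return c[:,:2]/c[:,2:]*[f["mtx"][0,0],f["mtx"][1,1]]+f["mtx"][:2,2]
def fit(loc,W):  # 2D rigid: loc->W
    loc=np.array(loc,float);W=np.array(W)[:,:2]
    lc,wc=loc.mean(0),W.mean(0); z=((W-wc)@[1,1j])*np.conj((loc-lc)@[1,1j])
    th=np.angle(z.sum()); R=np.array([[np.cos(th),-np.sin(th)],[np.sin(th),np.cos(th)]])
    t=wc-R@lc; return th,t,np.linalg.norm(loc@R.T+t-W,axis=1)
E
python3 - <<'E'
from rig import grab_frame
from h import *
t=grab_frame("top"); s=grab_frame("scene")
T=lambda p:(np.array(p)+.5)/3.45-.5+[180,115]
S=lambda p:(np.array(p)+.5)/3.8-.5+[235,150]
loc=[[64,180],[-52,180],[-52,-220],[64,-220]]
a=fit(loc,ray(t,T([(157,302),(180,467),(748,368),(718,208)]),12)); print("lane top",a)
b=fit(loc,ray(s,S([(649,226),(603,85),(39,184),(60,330)]),12)); print("lane scene",b)
# tray top rim z=16, corners
loc=[[50,65],[-50,65],[-50,-65],[50,-65]]
print("tray top",fit(loc,ray(t,T([(459,50),(452,193),(638,198),(643,57)]),16)))
print("tray scene",fit(loc,ray(s,S([(346,476),(346,331),(144,331),(136,476)]),16)))
# board top corners z=22
loc=[[28,42],[-28,42],[-28,-42],[28,-42]]
print("board top",fit(loc,ray(t,T([(508,294),(520,372),(639,357),(629,274)]),22)))
print("board scene",fit(loc,ray(s,S([(285,237),(273,166),(150,182),(160,256)]),22)))
for n,f in(("top",t),("scene",s)):
    im=f["color"].astype(int)
    c=(304,215) if n=="top" else (330,192)
    m=(im.min(2)>225).astype(np.uint8); 
    M=np.zeros_like(m); M[c[1]-18:c[1]+18,c[0]-18:c[0]+18]=m[c[1]-18:c[1]+18,c[0]-18:c[0]+18]
    p=np.argwhere(M)[:,::-1]; W=ray(f,p,54)[:,:2].astype(np.float32)
    print(n,len(p),cv2.minAreaRect(W),W.mean(0))
    x0,y0=c[0]-25,c[1]-20
    cv2.imwrite(f"pics/sink_{n}.png",cv2.resize(f["color"][y0:y0+40,x0:x0+50,::-1],None,fx=14,fy=14,interpolation=cv2.INTER_NEAREST))
E
```

```text
lane top (np.float64(0.16206215572162072), array([487.98696416,  53.39544382]), array([2.62727119, 1.54425377, 2.54571001, 2.45935398]))
lane scene (np.float64(0.15975107585223067), array([492.42562662,  56.49097725]), array([3.36200677, 1.59044331, 1.98330796, 2.96652724]))
tray top (np.float64(-0.04464044030747684), array([644.2432302 , -33.50015176]), array([0.90972472, 1.03684095, 0.80642714, 0.28159726]))
tray scene (np.float64(-0.04032213931367615), array([647.3563938 , -30.19686706]), array([0.55770955, 0.49068694, 0.16952792, 1.03301775]))
board top (np.float64(0.1333947378531107), array([503.96460989, -49.52308562]), array([1.20460239, 1.10315067, 1.3980417 , 0.91438451]))
board scene (np.float64(0.12196069588930757), array([508.8773249 , -45.62839658]), array([0.61084513, 0.47064682, 1.28391522, 1.32709761]))
top 54 ((486.55230712890625, 51.7276611328125), (41.118003845214844, 16.800857543945312), 27.83468246459961) [488.59103  50.96072]
scene 111 ((488.5386657714844, 50.95726013183594), (42.606658935546875, 24.13530731201172), 20.274002075195312) [488.8545    51.034584]
```

```bash
python3 -c "
import cv2,numpy as np
a=cv2.imread('pics/sink_top.png');b=cv2.imread('pics/sink_scene.png')
cv2.imwrite('pics/sink2.png',cv2.resize(np.vstack([a,b])[:,:],None,fx=.53,fy=.53))"
```

```text
(no output)
```

View pics/sink2.png

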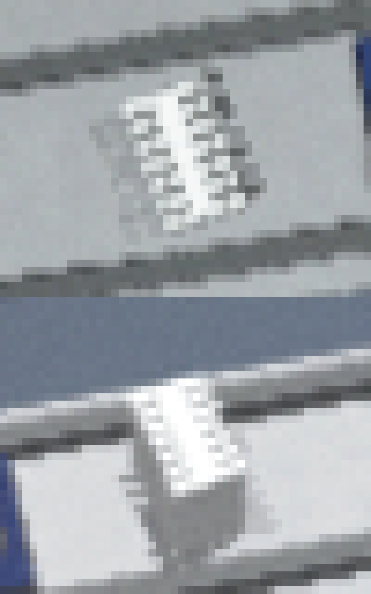

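The top crop shows the sink's bright fin top at about (303,214), with its long axis about 20° from world x. The two views agree to about 4 mm, so I average them. Now I work out the bystanders, the flag and the plunger, and cross-check each.

```bash
cat >> h.py <<'E'
TH=0.161; LO=np.array([490.2,55.0])
def L2W(x,y):
    c,s=np.cos(TH),np.sin(TH); return LO+np.array([c*x-s*y,s*x+c*y])
def W2L(p):
    c,s=np.cos(TH),np.sin(TH); d=np.asarray(p)[:2]-LO; return np.array([c*d[0]+s*d[1],-s*d[0]+c*d[1]])
E
python3 - <<'E'
from rig import grab_frame
from h import *
t=grab_frame("top"); s=grab_frame("scene")
T=lambda p:(np.array(p)+.5)/3.45-.5+[180,115]
S=lambda p:(np.array(p)+.5)/3.8-.5+[235,150]
def both(n,a,b,z):
    A=ray(t,T(a),z)[0,:2];B=ray(s,S(b),z)[0,:2]; m=(A+B)/2; print(n,A.round(1),B.round(1),m.round(1),"lane",W2L(m).round(1))
both("bottle cap",(308,146),(492,264),110)
both("jar cap",(69,345),(720,136),60)
both("plunger",(281,367),(503,105),82)
print("pl exp",L2W(0,88),"stop",L2W(0,130),"hinge",L2W(44,137))
# flag tip triangulate
def tri(a,b):
    ps=[]
    A=[];bb=[]
    for f,p in((t,T(a)),(s,S(b))):
        o=f["T"][:3,3]; d=ray(f,p,0)[0]-o; d/=np.linalg.norm(d); P=np.eye(3)-np.outer(d,d); A.append(P); bb.append(P@o)
    return np.linalg.solve(sum(A),sum(bb))
p=tri((187,286),(601,158)); print("flag tip",p,W2L(p)); p=p
l=W2L(p); print("ang",np.arctan2(p[2]-21.5,-(l[0]-44)))
p=tri((281,367),(503,105)); print("plunger tri",p)
print("sink lane",W2L((487.7,51)), "board",W2L((506.4,-47.6)))
print("drv",W2L(ray(t,T((400,518)),5)[0]),W2L(ray(t,T((630,505)),10)[0]))
E
```

```text
bottle cap [611.3 120.7] [608.8 123.3] [610.1 122. ] lane [129.1  46.9]
jar cap [490.5 283.5] [490.4 286.3] [490.4 284.9] lane [ 37.1 226.9]
plunger [474.6 141.1] [474.5 143.8] [474.6 142.5] lane [-1.4 88.8]
pl exp [476.09312884 141.8619375 ] stop [469.36030397 183.31877131] hinge [511.66913524 197.28167919]
flag tip [525.72579464 199.56207695  93.1133974 ] [ 58.24043123 136.99754869]
ang 1.767087312631532
plunger tri [474.55115914 142.50958949  81.73272774]
sink lane [-3.1088901 -3.5475065] board [  -0.45683629 -103.87006932]
drv [-114.0668677    34.63796907] [-131.32562912 -122.66885579]
```

```bash
cat >> h.py <<'E'
def plan(target,jaw,n,turnrows=None):
    "tool-axis increments for n rows to reach world TCP target and jaw angle (deg)"
    from rig import sense
    st=sense(); p=st["eef_pos"]; rr,pp,yw=st["tcp_rot"]
    d=np.array(target,float)-p
    dy=(np.radians(jaw)+np.pi/2-yw+np.pi/2)%np.pi-np.pi/2
    print("at",p.round(1),"rpy",st["tcp_rot"].round(3),"jaw",round(np.degrees(yw-np.pi/2),1),"d",d.round(1),"turn wz",round(-dy,3),"F",st["contact_force"].round(1),"op",round(st["opening"],3),"t",round(st["clock"],2),"q",st["qpos"].round(2))
    k=turnrows or n
    for i in range(n):
        a=yw+dy*min(i,k)/k; s=d/n
        print([round(-dy/k,3) if i<k else 0, round(s[0]*np.cos(a)+s[1]*np.sin(a),1),round(s[0]*np.sin(a)-s[1]*np.cos(a),1),round(-s[2],1)])
E
python3 -c "
from h import *
plan([488,51,280],110,18,9)"
```

```text
at [174.4 600.1 404.4] rpy [-3.141 -0.     2.859] jaw 73.8 d [ 313.6 -549.1 -124.4] turn wz -0.632 F [-0.4 -0.3  1. ] op 0.999 t 0.3 q [ 1.29  0.35  1.63  0.    1.16 -0.  ]
[np.float64(-0.07), np.float64(-25.2), np.float64(-24.4), np.float64(6.9)]
[np.float64(-0.07), np.float64(-23.5), np.float64(-26.1), np.float64(6.9)]
[np.float64(-0.07), np.float64(-21.6), np.float64(-27.7), np.float64(6.9)]
[np.float64(-0.07), np.float64(-19.6), np.float64(-29.2), np.float64(6.9)]
[np.float64(-0.07), np.float64(-17.5), np.float64(-30.5), np.float64(6.9)]
[np.float64(-0.07), np.float64(-15.3), np.float64(-31.6), np.float64(6.9)]
[np.float64(-0.07), np.float64(-13.0), np.float64(-32.6), np.float64(6.9)]
[np.float64(-0.07), np.float64(-10.7), np.float64(-33.5), np.float64(6.9)]
[np.float64(-0.07), np.float64(-8.4), np.float64(-34.1), np.float64(6.9)]
[0, np.float64(-5.9), np.float64(-34.6), np.float64(6.9)]
[0, np.float64(-5.9), np.float64(-34.6), np.float64(6.9)]
[0, np.float64(-5.9), np.float64(-34.6), np.float64(6.9)]
[0, np.float64(-5.9), np.float64(-34.6), np.float64(6.9)]
[0, np.float64(-5.9), np.float64(-34.6), np.float64(6.9)]
[0, np.float64(-5.9), np.float64(-34.6), np.float64(6.9)]
[0, np.float64(-5.9), np.float64(-34.6), np.float64(6.9)]
[0, np.float64(-5.9), np.float64(-34.6), np.float64(6.9)]
[0, np.float64(-5.9), np.float64(-34.6), np.float64(6.9)]
```

Candidates for the board in the top view: blue in the lane (346,208) is the right one; red (342,93), red (434,224), red (403,297), turquoise (405,137) and the big blue box (595,292) are not. The sink is the only finned block, at (304,215), and its crop is checked above. Now I start moving.

```bash
python3 -m creep '[[0,0,-0.07,-25,-24,7,0.3],[0,0,-0.07,-23,-26,7,0.3],[0,0,-0.07,-21,-28,7,0.3],[0,0,-0.07,-19,-29,7,0.3],[0,0,-0.07,-17,-30,7,0.3],[0,0,-0.07,-15,-32,7,0.3],[0,0,-0.07,-13,-33,7,0.3],[0,0,-0.07,-11,-33,7,0.3],[0,0,-0.07,-8,-34,7,0.3],[0,0,0,-6,-34,7,0.3]]' 30; python3 -c "
from h import *
plan([488,51,280],110,9)"
```

```text
clock: 1.13
eef_pos: [352.1, 292.4, 332.1]
tcp_rot: [3.135, 0.006, -2.753]
contact_force: [0.3, 0.1, 0.3]
opening: 0.701
at [352.1 292.4 332.1] rpy [ 3.135  0.006 -2.753] jaw -247.7 d [ 135.9 -241.4  -52.1] turn wz 0.04 F [0.3 0.1 0.3] op 0.701 t 1.13 q [ 0.69  0.18  2.05  0.01  0.9  -1.28]
[np.float64(0.004), np.float64(-3.8), np.float64(-30.5), np.float64(5.8)]
[np.float64(0.004), np.float64(-3.9), np.float64(-30.5), np.float64(5.8)]
[np.float64(0.004), np.float64(-4.1), np.float64(-30.5), np.float64(5.8)]
[np.float64(0.004), np.float64(-4.2), np.float64(-30.5), np.float64(5.8)]
[np.float64(0.004), np.float64(-4.3), np.float64(-30.5), np.float64(5.8)]
[np.float64(0.004), np.float64(-4.5), np.float64(-30.4), np.float64(5.8)]
[np.float64(0.004), np.float64(-4.6), np.float64(-30.4), np.float64(5.8)]
[np.float64(0.004), np.float64(-4.7), np.float64(-30.4), np.float64(5.8)]
[np.float64(0.004), np.float64(-4.9), np.float64(-30.4), np.float64(5.8)]
```

```bash
python3 -m creep '[[0,0,0.005,-4,-33,6,0.3],[0,0,0.005,-4,-33,6,0.3],[0,0,0.005,-4,-33,6,0.3],[0,0,0.005,-4,-33,6,0.3],[0,0,0.005,-4,-33,6,0.3],[0,0,0.005,-5,-30,6,0.3],[0,0,0,-5,-25,6,0.3],[0,0,0,-5,-15,6,0.3],[0,0,0,0,0,0,0.3]]'; python3 -c "
from h import *
plan([488,51,280],110,1)"; python3 - <<'E'
from rig import grab_frame
from h import *
for n in("top","scene"):
    f=grab_frame(n);im=f["color"]; 
    a=im[115:280,180:410] if n=="top" else im[100:285,235:445]
    cv2.imwrite(f"pics/{n}1.png",cv2.resize(a[:,:,::-1],None,fx=3,fy=3))
E
```

```text
clock: 1.88
eef_pos: [477.4, 70.5, 281.2]
tcp_rot: [3.136, 0.01, -2.788]
contact_force: [-0.6, 0.1, -0.4]
opening: 0.7
at [477.4  70.5 281.2] rpy [ 3.136  0.01  -2.788] jaw -249.7 d [ 10.6 -19.5  -1.2] turn wz 0.005 F [-0.6  0.1 -0.4] op 0.7 t 1.88 q [ 0.14  0.3   2.04  0.01  0.79 -1.79]
[np.float64(0.005), np.float64(-3.2), np.float64(-21.9), np.float64(1.2)]
```

View pics/scene1.png

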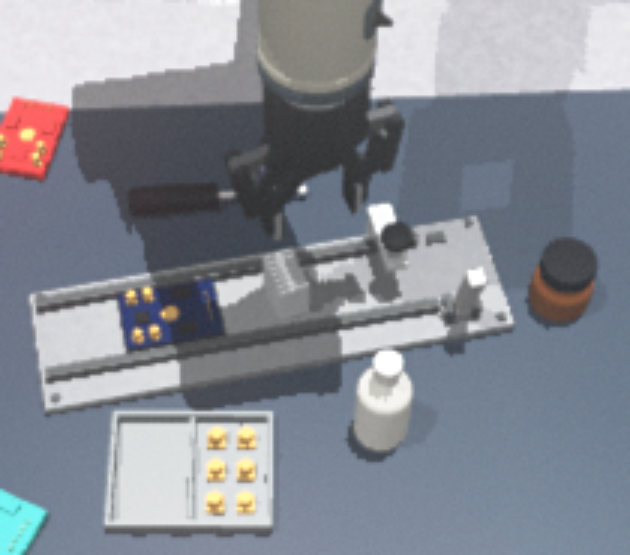

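The gripper is above the lane and the sink is at (288,285) in this crop, clear below the fingers. The tool has a small tilt, so I add tilt correction to the helper.

```bash
cat >> h.py <<'E'
from scipy.spatial.transform import Rotation as Ro
def go(xy,ztip,jaw,n=1,k=None):
    "xy: world of tool axis at tip, ztip: fingertip height(shut). prints rotvec per row and shift per row"
    from rig import sense,r
    st=sense(); p=st["eef_pos"]; R=Ro.from_euler("xyz",st["tcp_rot"])
    yw=st["tcp_rot"][2]; dy=(np.radians(jaw)+np.pi/2-yw+np.pi/2)%np.pi-np.pi/2
    Rd=Ro.from_euler("xyz",[np.pi,0,yw+dy]); w=(R.inv()*Rd).as_rotvec()
    tgt=np.array([xy[0],xy[1],ztip+r.tip_extent]); d=tgt-p
    tip=p+R.apply([0,0,r.tip_extent])
    print("tip",tip.round(1),"lane",W2L(tip).round(1),"jaw",round(np.degrees(yw)-90,1),"F",st["contact_force"].round(1),"op",round(st["opening"],3),"t",round(st["clock"],2))
    print("d",d.round(1),"w tot",w.round(3)); k=k or n
    for i in range(n):
        Ri=R*Ro.from_rotvec(w*min(i,k)/k); print(np.r_[w/k if i<k else w*0].round(3).tolist(),Ri.inv().apply(d/n).round(1).tolist())
E
python3 -c "
from h import *
go([487.7,51],100,110,2)"
```

```text
tip [477.4  73.8 108.4] lane [-9.7 20.6] jaw -249.7 F [-0.8 -0.4 -0.3] op 0.705 t 1.98
d [ 11.5 -21.1  -8.4] w tot [0.006 0.01  0.005]
[0.003, 0.005, 0.003] [-1.7, -11.9, 4.1]
[0.003, 0.005, 0.003] [-1.8, -11.9, 4.1]
```

```bash
python3 -m creep '[[0.003,0.005,0.003,-2,-12,4,0.35],[0.003,0.005,0.003,-2,-12,4,0.35],[0,0,0,0,0,0,0.35]]'; python3 -c "
from h import *
go([487.7,51],20,110,6)"
```

```text
clock: 2.23
eef_pos: [488.0, 51.8, 274.0]
tcp_rot: [-3.142, -0.001, -2.79]
contact_force: [0.5, -0.2, -0.2]
opening: 0.649
tip [487.9  51.8 100.6] lane [-2.7 -2.8] jaw -249.9 F [ 0.5 -0.2 -0.2] op 0.649 t 2.23
d [ -0.3  -0.8 -80.6] w tot [-0.    -0.001  0.002]
[-0.0, -0.0, 0.0] [0.1, -0.1, 13.4]
[-0.0, -0.0, 0.0] [0.1, -0.1, 13.4]
[-0.0, -0.0, 0.0] [0.1, -0.1, 13.4]
[-0.0, -0.0, 0.0] [0.1, -0.1, 13.4]
[-0.0, -0.0, 0.0] [0.1, -0.1, 13.4]
[-0.0, -0.0, 0.0] [0.1, -0.1, 13.4]
```

```bash
python3 -m creep '[[0,0,0,0,0,15,0.35],[0,0,0,0,0,15,0.35],[0,0,0,0,0,15,0.35],[0,0,0,0,0,15,0.35],[0,0,0,0,0,15,0.35],[0,0,0,0,0,6,0.35],[0,0,0,0,0,0,0.35]]'; python3 -c "
from h import *
go([487.7,51],20,110,1)"; python3 - <<'E'
from rig import grab_frame
from h import *
f=grab_frame("scene");im=f["color"]; a=im[100:285,235:445]
cv2.imwrite(f"pics/scene2.png",cv2.resize(a[:,:,::-1],None,fx=3,fy=3))
E
```

```text
clock: 2.82
eef_pos: [488.9, 54.0, 191.5]
tcp_rot: [-3.141, 0.003, -2.788]
contact_force: [-0.2, -0.1, 1.2]
opening: 0.65
tip [489.4  54.   18.1] lane [-0.9 -0.8] jaw -249.7 F [-0.2 -0.1  1.2] op 0.65 t 2.82
d [-1.2 -3.   1.9] w tot [-0.001  0.003  0.005]
[-0.001, 0.003, 0.005] [2.1, -2.4, -1.9]
```

View pics/scene2.png

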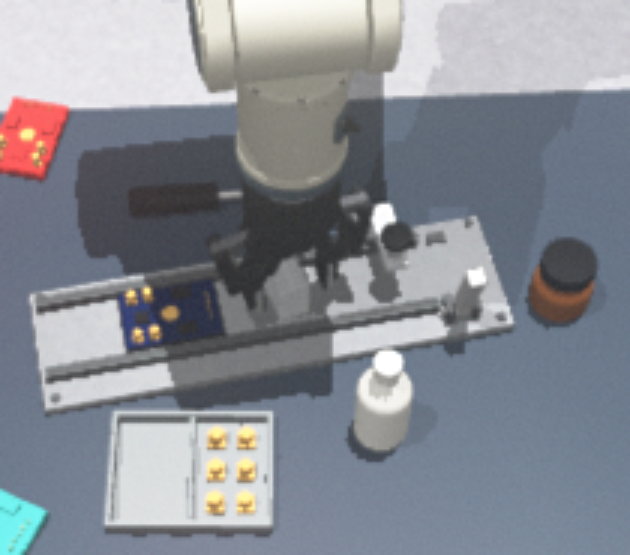

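The sink at (288,285) stands between the fingers at (255,290) and (325,270). I close with a small centring shift.

```bash
python3 -m creep '[[0,0,0.005,0,-2,-2,0.5],[0,0,0,0,0,0,0.7],[0,0,0,0,0,0,0.8],[0,0,0,0,0,0,0.9],[0,0,0,0,0,0,0.9],[0,0,0,0,0,0,0.9]]' 30; python3 -c "
from h import *
go([487.7,51],110,110,4)"
```

```text
clock: 3.37
eef_pos: [490.9, 52.3, 197.6]
tcp_rot: [-3.14, 0.008, -2.793]
contact_force: [0.0, -0.4, -0.4]
opening: 0.304
tip [492.4  52.5  24.2] lane [ 1.7 -2.8] jaw -250.0 F [ 0.  -0.4 -0.4] op 0.304 t 3.37
d [-3.2 -1.3 85.8] w tot [-0.002  0.008 -0.   ]
[-0.0, 0.002, -0.0] [0.7, -0.1, -21.5]
[-0.0, 0.002, -0.0] [0.7, -0.1, -21.5]
[-0.0, 0.002, -0.0] [0.8, -0.1, -21.5]
[-0.0, 0.002, -0.0] [0.8, -0.0, -21.5]
```

Opening 0.304 is 25.8 mm, which matches the 26 mm sink. I lift.

```bash
python3 -m creep '[[0,0.002,0,0,0,-20,0.9],[0,0.002,0,0,0,-25,0.9],[0,0.002,0,0,0,-25,0.9],[0,0.002,0,0,0,-20,0.9],[0,0,0,0,0,0,0.9]]'; python3 -c "
from h import *
go([644.5,-63.3],100,-2.4,17,16)"; python3 - <<'E'
from rig import grab_frame
from h import *
f=grab_frame("scene");im=f["color"]; a=im[100:285,235:445]
cv2.imwrite(f"pics/scene3.png",cv2.resize(a[:,:,::-1],None,fx=3,fy=3))
E
```

```text
clock: 3.78
eef_pos: [489.5, 52.1, 290.2]
tcp_rot: [-3.141, -0.004, -2.793]
contact_force: [0.5, 0.1, -0.4]
opening: 0.301
tip [488.9  51.7 116.8] lane [-1.8 -3. ] jaw -250.0 F [ 0.5  0.1 -0.4] op 0.301 t 3.78
d [ 155.  -115.4  -16.8] w tot [ 0.002 -0.004 -1.18 ]
[0.0, -0.0, -0.074] [-6.3, -9.5, 1.0]
[0.0, -0.0, -0.074] [-5.5, -9.9, 1.0]
[0.0, -0.0, -0.074] [-4.8, -10.3, 1.0]
[0.0, -0.0, -0.074] [-4.0, -10.6, 1.0]
[0.0, -0.0, -0.074] [-3.2, -10.9, 1.0]
[0.0, -0.0, -0.074] [-2.4, -11.1, 1.0]
[0.0, -0.0, -0.074] [-1.6, -11.3, 1.0]
[0.0, -0.0, -0.074] [-0.7, -11.3, 1.0]
[0.0, -0.0, -0.074] [0.1, -11.4, 1.0]
[0.0, -0.0, -0.074] [0.9, -11.3, 1.0]
[0.0, -0.0, -0.074] [1.8, -11.2, 1.0]
[0.0, -0.0, -0.074] [2.6, -11.1, 1.0]
[0.0, -0.0, -0.074] [3.4, -10.8, 1.0]
[0.0, -0.0, -0.074] [4.2, -10.6, 1.0]
[0.0, -0.0, -0.074] [5.0, -10.2, 1.0]
[0.0, -0.0, -0.074] [5.7, -9.8, 1.0]
[0.0, -0.0, -0.0] [6.4, -9.4, 1.0]
```

View pics/scene3.png

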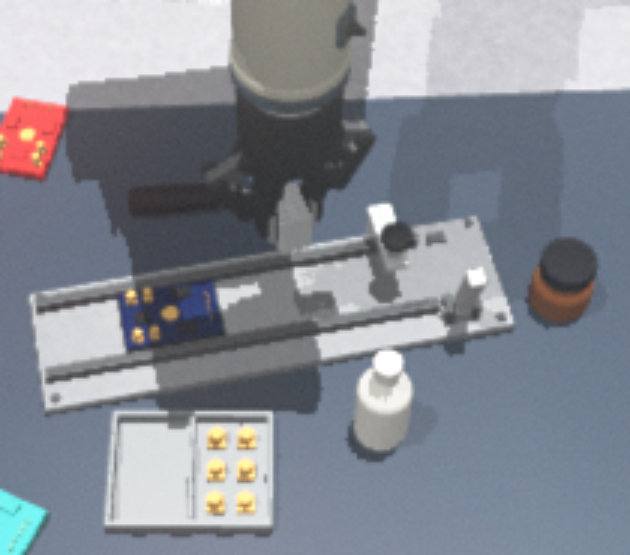

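The sink is held at (292,215). The short turn would run joint 6 to its limit, so I take the other way round.

```bash
python3 - <<'E'
from h import *
from rig import sense
st=sense();R=Ro.from_euler("xyz",st["tcp_rot"]);d=np.array([155,-115.4,-10])
for i in range(17):
    f=.3 if i in(0,16) else 1
    print((R*Ro.from_rotvec([0,0,.1153*i])).inv().apply(d/17).round(1))
E
```

```text
[-6.3 -9.5  0.6]
[-7.3 -8.7  0.6]
[-8.3 -7.8  0.6]
[-9.1 -6.8  0.6]
[-9.8 -5.7  0.6]
[-10.4  -4.6   0.6]
[-10.9  -3.3   0.6]
[-11.2  -2.    0.6]
[-11.3  -0.7   0.6]
[-11.4   0.6   0.6]
[-11.2   1.9   0.6]
[-10.9   3.1   0.6]
[-10.5   4.4   0.6]
[-9.9  5.6  0.6]
[-9.2  6.7  0.6]
[-8.4  7.7  0.6]
[-7.4  8.6  0.6]
```

```bash
python3 -m creep '[[0,0,0.06,-6,-9,0,0.9],[0,0,0.115,-7,-9,0,0.9],[0,0,0.115,-8,-8,0,0.9],[0,0,0.115,-9,-7,0,0.9],[0,0,0.115,-10,-6,0,0.9],[0,0,0.115,-10,-5,0,0.9],[0,0,0.115,-11,-4,0,0.9],[0,0,0.115,-11,-2,0,0.9],[0,0,0.115,-11,-1,0,0.9],[0,0,0.115,-11,0,0,0.9]]'; python3 -c "
from h import *
go([644.5,-63.3],100,-2.4,8,8)"
```

```text
clock: 4.67
eef_pos: [577.7, -16.5, 275.6]
tcp_rot: [-3.126, -0.012, 2.349]
contact_force: [0.4, -0.3, -0.5]
opening: 0.299
tip [574.3 -16.9 102.2] lane [ 71.4 -84.5] jaw 44.6 F [ 0.4 -0.3 -0.5] op 0.299 t 4.67
d [ 66.8 -46.8  -2.2] w tot [-0.02  -0.005  0.82 ]
[-0.002, -0.001, 0.103] [-10.0, 1.8, 0.1]
[-0.002, -0.001, 0.103] [-9.8, 2.9, 0.1]
[-0.002, -0.001, 0.103] [-9.4, 3.9, 0.2]
[-0.002, -0.001, 0.103] [-9.0, 4.8, 0.2]
[-0.002, -0.001, 0.103] [-8.5, 5.7, 0.2]
[-0.002, -0.001, 0.103] [-7.8, 6.5, 0.2]
[-0.002, -0.001, 0.103] [-7.1, 7.3, 0.2]
[-0.002, -0.001, 0.103] [-6.3, 8.0, 0.3]
```

```bash
python3 -m creep '[[-0.002,0,0.1,-10,2,-2,0.9],[-0.002,0,0.1,-10,3,-2,0.9],[-0.002,0,0.1,-9,4,-2,0.9],[-0.002,0,0.1,-9,5,0,0.9],[-0.002,0,0.1,-9,6,0,0.9],[-0.002,0,0.1,-8,7,0,0.9],[-0.002,0,0.1,-7,7,0,0.9],[-0.002,0,0.1,-6,7,0,0.9],[0,0,0,0,0,0,0.9]]'; python3 -c "
from h import *
go([644.5,-63.3],60,-2.4,3)"
```

```text
clock: 5.42
eef_pos: [643.9, -67.0, 263.9]
tcp_rot: [-3.119, -0.003, 1.5]
contact_force: [0.2, 0.8, -1.2]
opening: 0.298
tip [640.1 -66.2  90.5] lane [ 128.5 -143.7] jaw -4.0 F [ 0.2  0.8 -1.2] op 0.298 t 5.42
d [  0.6   3.7 -30.5] w tot [-0.022 -0.004 -0.029]
[-0.007, -0.001, -0.01] [1.2, 0.3, 10.2]
[-0.007, -0.001, -0.01] [1.2, 0.3, 10.2]
[-0.007, -0.001, -0.01] [1.2, 0.2, 10.2]
```

```bash
python3 -m creep '[[-0.008,-0.001,-0.01,2,0,10,0.9],[-0.008,-0.001,-0.01,1,0,10,0.9],[-0.008,-0.001,-0.01,1,0,10,0.9],[0,0,0,0,0,0,0.9]]'; python3 -c "
from h import *
go([644.5,-63.3],17,-2.4,5)";python3 - <<'E'
from rig import grab_frame
from h import *
f=grab_frame("scene");im=f["color"]; a=im[100:285,235:445]
g=grab_frame("top")["color"][115:225,280:390]
cv2.imwrite(f"pics/scene4.png",cv2.resize(a[:,:,::-1],None,fx=3,fy=3))
cv2.imwrite(f"pics/top4.png",cv2.resize(g[:,:,::-1],None,fx=4,fy=4))
E
```

```text
clock: 5.75
eef_pos: [641.3, -62.5, 227.7]
tcp_rot: [-3.138, -0.001, 1.543]
contact_force: [-0.8, -0.0, -1.5]
opening: 0.299
tip [640.7 -62.3  54.3] lane [ 129.7 -139.9] jaw -1.6 F [-0.8 -0.  -1.5] op 0.299 t 5.75
d [  3.2  -0.8 -37.3] w tot [-0.003 -0.001  0.014]
[-0.001, -0.0, 0.003] [-0.1, 0.7, 7.5]
[-0.001, -0.0, 0.003] [-0.1, 0.7, 7.5]
[-0.001, -0.0, 0.003] [-0.1, 0.7, 7.5]
[-0.001, -0.0, 0.003] [-0.1, 0.7, 7.5]
[-0.001, -0.0, 0.003] [-0.1, 0.7, 7.5]
```

View pics/scene4.png

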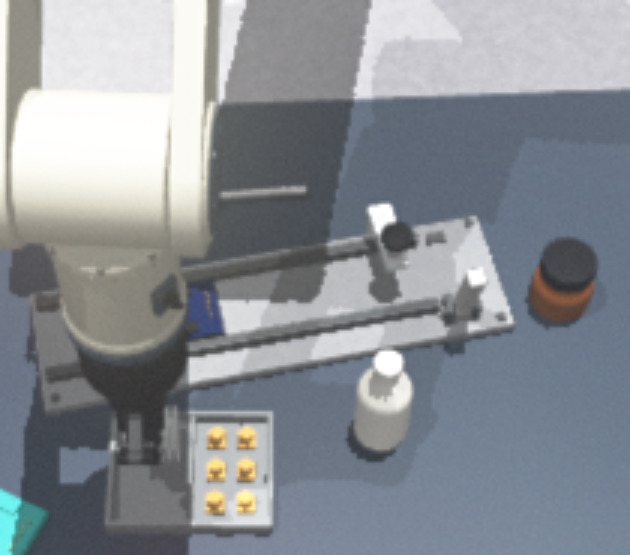

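The gripper holds the sink over the empty half (137,435), and the connectors are clear to its right. I descend.

```bash
python3 -m creep '[[0,0,0.005,0,1,9,0.9],[0,0,0.005,0,1,9,0.9],[0,0,0.004,0,1,8,0.9],[0,0,0,0,0,5,0.9],[0,0,0,0,0,0,0.9]]'; python3 -c "
from h import *
go([644.5,-63.3],17,-2.4,1)"
```

```text
clock: 6.27
eef_pos: [645.6, -62.6, 196.7]
tcp_rot: [-3.141, -0.001, 1.528]
contact_force: [-0.5, -0.8, -1.1]
opening: 0.296
tip [645.5 -62.4  23.3] lane [ 134.5 -140.8] jaw -2.4 F [-0.5 -0.8 -1.1] op 0.296 t 6.27
d [-1.1 -0.7 -6.3] w tot [-0.    -0.001 -0.001]
[-0.0, -0.001, -0.001] [-0.8, -1.1, 6.3]
```

```bash
python3 -m creep '[[0,0,0,0,-1,3,0.9],[0,0,0,0,0,2,0.9],[0,0,0,0,0,1,0.9]]'; python3 -c "
from h import *
go([644.5,-63.3],17,-2.4,1)"
```

```text
clock: 6.52
eef_pos: [644.6, -62.6, 190.0]
tcp_rot: [-3.141, -0.001, 1.528]
contact_force: [-0.1, -0.0, -0.5]
opening: 0.299
tip [644.5 -62.5  16.6] lane [ 133.5 -140.7] jaw -2.4 F [-0.1 -0.  -0.5] op 0.299 t 6.52
d [-0.1 -0.7  0.4] w tot [-0.001 -0.001 -0.   ]
[-0.001, -0.001, -0.0] [-0.7, -0.1, -0.4]
```

```bash
for i in 1 2; do python3 -m creep '[[0,0,0,0,0,1,0.9],[0,0,0,0,0,0.5,0.9]]'; done
```

```text
clock: 6.68
eef_pos: [644.6, -62.7, 188.4]
tcp_rot: [-3.141, -0.001, 1.529]
contact_force: [0.2, 0.6, -0.9]
opening: 0.3
clock: 6.85
eef_pos: [644.8, -62.7, 187.6]
tcp_rot: [-3.142, -0.001, 1.528]
contact_force: [-2.6, 0.9, 8.1]
opening: 0.296
```

It touches the tray floor (8 N), so I release and rise.

```bash
python3 -m creep '[[0,0,0,0,0,0,0.6],[0,0,0,0,0,0,0.5],[0,0,0,0,0,0,0.5],[0,0,0,0,0,-10,0.5],[0,0,0,0,0,-25,0.5],[0,0,0,0,0,-35,0.5],[0,0,0,0,0,-35,0.6],[0,0,0,0,0,-25,0.8],[0,0,0,0,0,0,1],[0,0,0,0,0,0,1]]';python3 - <<'E'
from rig import grab_frame
from h import *
f=grab_frame("scene");im=f["color"]; a=im[100:285,235:445]
cv2.imwrite(f"pics/scene5.png",cv2.resize(a[:,:,::-1],None,fx=3,fy=3))
go(L2W(100,137),75,90+9.2,12)
E
```

```text
clock: 7.68
eef_pos: [644.5, -62.8, 326.8]
tcp_rot: [3.141, -0.001, 1.529]
contact_force: [0.8, 0.5, 0.6]
opening: 0.003
tip [645.1 -62.7 153.5] lane [ 134. -141.] jaw -2.4 F [1.8 0.3 0.9] op -0.0 t 7.73
d [-77.9 269.1 -78.5] w tot [ 0.000e+00 -1.000e-03  1.368e+00]
[0.0, -0.0, 0.114] [22.1, -7.4, 6.6]
[0.0, -0.0, 0.114] [21.1, -9.9, 6.6]
[0.0, -0.0, 0.114] [19.9, -12.2, 6.5]
[0.0, -0.0, 0.114] [18.4, -14.4, 6.5]
[0.0, -0.0, 0.114] [16.6, -16.4, 6.5]
[0.0, -0.0, 0.114] [14.6, -18.2, 6.5]
[0.0, -0.0, 0.114] [12.5, -19.7, 6.5]
[0.0, -0.0, 0.114] [10.1, -21.0, 6.5]
[0.0, -0.0, 0.114] [7.7, -22.1, 6.5]
[0.0, -0.0, 0.114] [5.1, -22.8, 6.5]
[0.0, -0.0, 0.114] [2.5, -23.2, 6.5]
[0.0, -0.0, 0.114] [-0.2, -23.3, 6.5]
```

View pics/scene5.png

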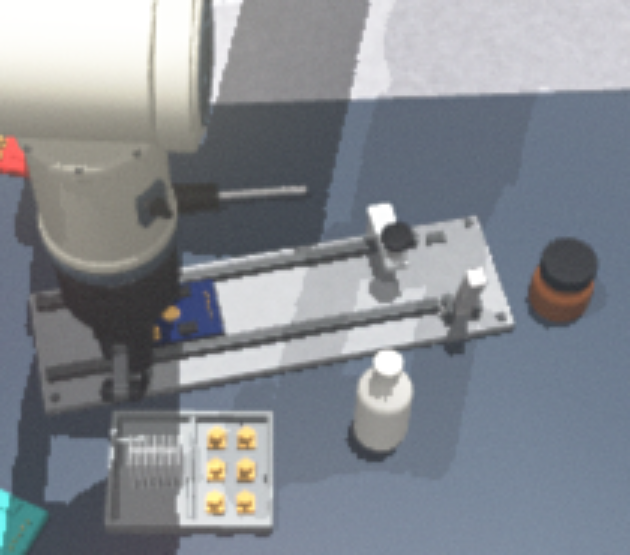

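The sink stands upright in the empty half of the tray at (153,460). Next I go to the outer side of the flag, with shut fingers, passing above the bottle.

```bash
python3 -c "
from h import *
go(L2W(100,137),155,9.2,10,4)"
```

```text
tip [645.1 -62.7 153.5] lane [ 134. -141.] jaw -2.4 F [1.8 0.3 0.9] op -0.0 t 7.73
d [-77.9 269.1   1.5] w tot [ 0.001 -0.001 -0.203]
[0.0, -0.0, -0.051] [26.6, -8.9, -0.1]
[0.0, -0.0, -0.051] [27.0, -7.6, -0.1]
[0.0, -0.0, -0.051] [27.3, -6.2, -0.1]
[0.0, -0.0, -0.051] [27.6, -4.8, -0.1]
[0.0, -0.0, -0.0] [27.8, -3.4, -0.1]
[0.0, -0.0, -0.0] [27.8, -3.4, -0.1]
[0.0, -0.0, -0.0] [27.8, -3.4, -0.1]
[0.0, -0.0, -0.0] [27.8, -3.4, -0.1]
[0.0, -0.0, -0.0] [27.8, -3.4, -0.1]
[0.0, -0.0, -0.0] [27.8, -3.4, -0.1]
```

```bash
python3 -m creep '[[0,0,-0.05,25,-9,-1,1],[0,0,-0.05,27,-8,-1,1],[0,0,-0.05,28,-6,-1,1],[0,0,-0.05,28,-5,0,1],[0,0,0,28,-3,0,1],[0,0,0,28,-3,0,1],[0,0,0,28,-3,0,1],[0,0,0,28,-3,0,1],[0,0,0,28,-3,0,1],[0,0,0,20,-3,0,1]]'; python3 -c "
from h import *
go(L2W(100,137),155,9.2,1)"
```

```text
clock: 8.57
eef_pos: [563.2, 204.8, 319.3]
tcp_rot: [-3.128, 0.001, 1.731]
contact_force: [1.3, -0.1, -0.2]
opening: 0.002
tip [561.  204.2 146. ] lane [ 93.8 135.9] jaw 9.2 F [ 1.3 -0.1 -0.2] op 0.002 t 8.57
d [3.7 1.4 9.1] w tot [-0.013  0.001 -0.   ]
[-0.013, 0.001, -0.0] [0.8, 3.8, -9.1]
```

```bash
python3 -m creep '[[-0.013,0,0,0,6,0,1],[0,0,0,0,1,10,1],[0,0,0,0,0,20,1],[0,0,0,0,0,20,1],[0,0,0,0,0,20,1],[0,0,0,0,0,8,1],[0,0,0,0,0,0,1]]'; python3 - <<'E'
from h import *
from rig import grab_frame
go(L2W(100,137),65,9.2,1)
f=grab_frame("scene");im=f["color"]; a=im[100:285,235:445]
cv2.imwrite(f"pics/scene6.png",cv2.resize(a[:,:,::-1],None,fx=3,fy=3))
f=grab_frame("top");im=f["color"]; a=im[115:280,180:410]
cv2.imwrite(f"pics/top6.png",cv2.resize(a[:,:,::-1],None,fx=3,fy=3))
E
```

```text
clock: 9.15
eef_pos: [567.7, 206.5, 230.5]
tcp_rot: [-3.134, 0.003, 1.735]
contact_force: [0.6, -0.5, -0.3]
opening: 0.002
tip [566.5 205.8  57.1] lane [ 99.5 136.7] jaw 9.4 F [ 0.6 -0.5 -0.3] op 0.002 t 9.15
d [-0.7 -0.3  7.9] w tot [-0.007  0.003  0.004]
[-0.007, 0.003, 0.004] [-0.2, -0.8, -7.9]
```

View pics/scene6.png

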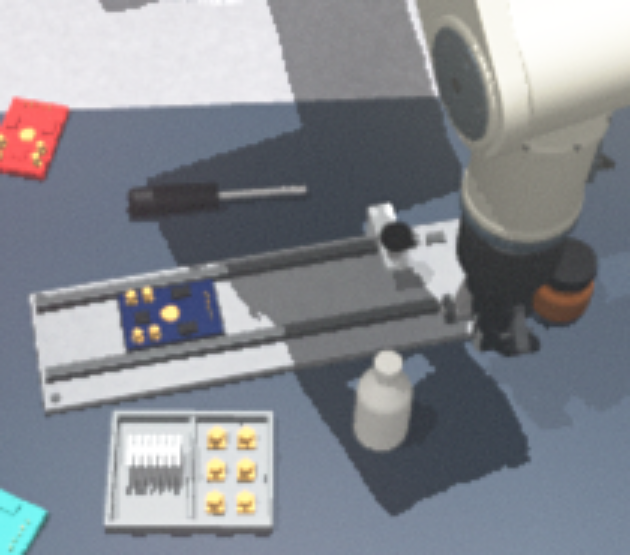

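View pics/top6.png

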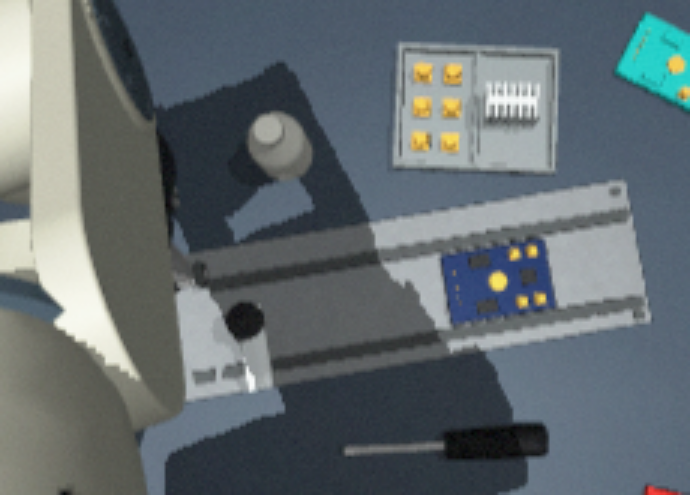

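The sink is standing in the tray's empty half: top view (512,103), scene (155,460). The fingers are outside the flag and the flag is still up. I sweep towards lane -x.

```bash
python3 -m creep '[[-0.007,0.003,0.004,0,-8,0,1],[0,0,0,0,-8,0,1],[0,0,0,0,-8,0,1],[0,0,0,0,-8,0,1],[0,0,0,0,-8,0,1],[0,0,0,0,-8,0,1]]'; python3 -c "
from h import *
go(L2W(5,137),55,9.2,6)"
```

```text
clock: 9.75
eef_pos: [519.0, 198.4, 236.7]
tcp_rot: [3.131, -0.003, 1.729]
contact_force: [0.7, -0.4, -0.4]
opening: -0.002
tip [520.8 199.1  63.3] lane [ 53.3 137.3] jaw 9.1 F [ 0.7 -0.4 -0.4] op -0.002 t 9.75
d [-45.9  -7.3  -8.3] w tot [ 0.011 -0.003 -0.002]
[0.002, -0.0, -0.0] [-0.0, -7.8, 1.3]
[0.002, -0.0, -0.0] [-0.0, -7.8, 1.3]
[0.002, -0.0, -0.0] [0.0, -7.8, 1.3]
[0.002, -0.0, -0.0] [0.0, -7.7, 1.3]
[0.002, -0.0, -0.0] [0.0, -7.7, 1.4]
[0.002, -0.0, -0.0] [0.0, -7.7, 1.4]
```

```bash
python3 -m creep '[[0.003,0,0,0,-8,2,1],[0.003,0,0,0,-8,2,1],[0.003,0,0,0,-8,2,1],[0.003,0,0,0,-8,3,1],[0,0,0,0,-8,3,1],[0,0,0,0,-8,3,1]]'; python3 - <<'E'
from h import *
from rig import grab_frame
go(L2W(5,137),28,9.2,4)
f=grab_frame("scene");im=f["color"]; a=im[100:285,235:445]
cv2.imwrite(f"pics/scene7.png",cv2.resize(a[:,:,::-1],None,fx=3,fy=3))
E
```

```text
clock: 10.25
eef_pos: [466.2, 190.2, 221.5]
tcp_rot: [-3.141, -0.003, 1.73]
contact_force: [1.2, -0.1, 0.5]
opening: -0.001
tip [466.1 190.8  48.1] lane [ -2.  137.9] jaw 9.1 F [ 1.2 -0.1  0.5] op -0.001 t 10.25
d [  6.9   0.8 -20.1] w tot [-0.    -0.003 -0.001]
[-0.0, -0.001, -0.0] [-0.1, 1.7, 5.0]
[-0.0, -0.001, -0.0] [-0.1, 1.7, 5.0]
[-0.0, -0.001, -0.0] [-0.1, 1.7, 5.0]
[-0.0, -0.001, -0.0] [-0.1, 1.7, 5.0]
```

View pics/scene7.png

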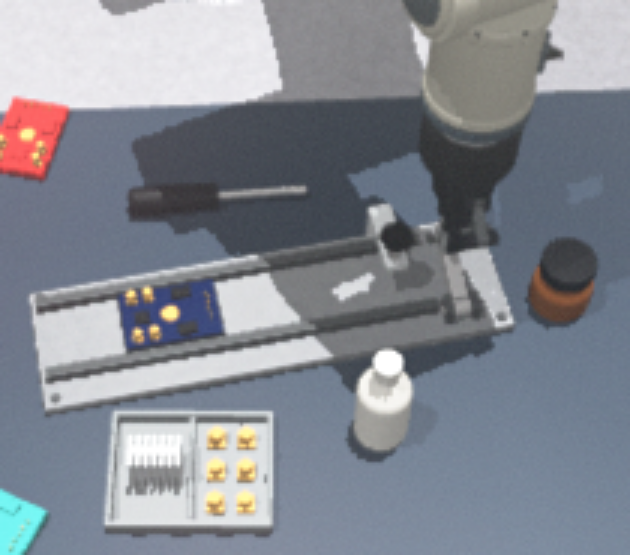

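The flag now leans over the lane at (455,270), under the fingers. I press it down.

```bash
python3 -m creep '[[0,0,0,0,2,5,1],[0,0,0,0,2,5,1],[0,0,0,0,1,5,1],[0,0,0,0,0,3,1]]'; for i in 1 2 ; do python3 -m creep '[[0,0,0,0,0,2,1]]'; done
```

```text
clock: 10.63
eef_pos: [469.1, 190.7, 201.1]
tcp_rot: [-3.138, -0.002, 1.731]
contact_force: [-8.1, -2.6, 35.3]
opening: 0.003
clock: 10.72
eef_pos: [469.5, 190.8, 200.3]
tcp_rot: [-3.136, -0.002, 1.73]
contact_force: [-17.9, -5.7, 68.8]
opening: 0.002
clock: 10.8
eef_pos: [469.7, 190.9, 200.4]
tcp_rot: [-3.135, -0.002, 1.73]
contact_force: [-16.4, -5.6, 61.4]
opening: -0.0
```

The flag is on its end stop (rigid, tip at about 28 mm). The press peaked at 69 N on the wrist, so I'll approach more gently from here. I rise and go behind the board.

```bash
python3 -m creep '[[0,0,0,0,0,-5,1],[0,0,0,0,0,-25,1],[0,0,0,0,0,-35,1],[-0.005,0.002,0,0,0,-35,1],[-0.001,0,0,-10,-2,-10,1],[0,0,0,-30,0,0,1],[0,0,0,-36,0,0,1],[0,0,0,-36,0,0,1],[0,0,0,-36,0,0,1],[0,0,0,-36,0,0,1]]'; python3 - <<'E'
from h import *
from rig import grab_frame
go(L2W(0,-175),100,9.2,4)
f=grab_frame("scene");im=f["color"]; a=im[100:285,235:445]
cv2.imwrite(f"pics/scene8.png",cv2.resize(a[:,:,::-1],None,fx=3,fy=3))
E
```

```text
clock: 11.63
eef_pos: [502.5, 7.3, 314.7]
tcp_rot: [3.136, -0.005, 1.738]
contact_force: [0.6, 0.2, -0.9]
opening: -0.002
tip [503.3   8.3 141.3] lane [  5.4 -48.2] jaw 9.6 F [ 0.6  0.2 -0.9] op -0.002 t 11.63
d [  15.8 -125.   -41.3] w tot [ 0.006 -0.005  0.007]
[0.001, -0.001, 0.002] [-31.5, -1.4, 10.2]
[0.001, -0.001, 0.002] [-31.5, -1.3, 10.2]
[0.001, -0.001, 0.002] [-31.5, -1.2, 10.3]
[0.001, -0.001, 0.002] [-31.5, -1.2, 10.3]
```

View pics/scene8.png

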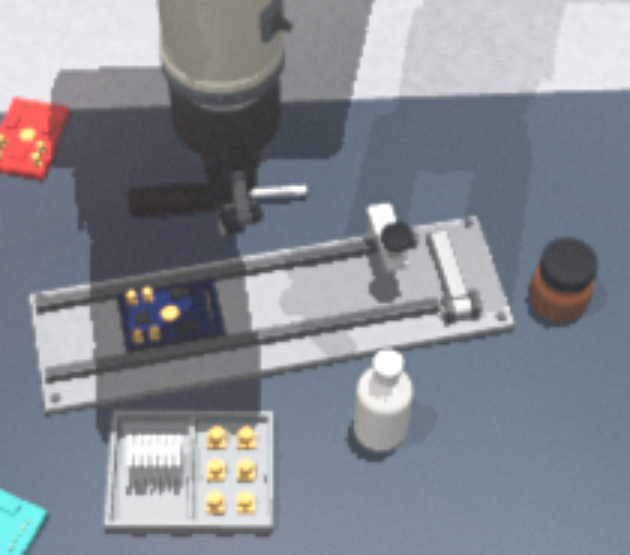

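The flag lies down across the lane, from (440,240) to (462,305), and the board is still at (172,313). Next I go down behind the board.

```bash
python3 -m creep '[[0.002,-0.002,0.002,-31,-1,10,1],[0.002,-0.002,0.002,-33,-1,10,1],[0.002,-0.001,0.002,-33,-1,10,1],[0,0,0,-30,-1,10,1],[0,0,0,0,0,0,1]]'; python3 - <<'E'
from h import *
go(L2W(0,-175),18,9.2,4)
E
```

```text
clock: 12.1
eef_pos: [522.1, -133.7, 271.6]
tcp_rot: [3.138, 0.004, 1.728]
contact_force: [-0.1, 0.0, -1.1]
opening: -0.001
tip [ 522.8 -134.3   98.2] lane [   1.9 -192. ] jaw 9.0 F [-0.1  0.  -1.1] op -0.001 t 12.1
d [ -3.8  15.9 -80.2] w tot [ 0.004  0.004 -0.004]
[0.001, 0.001, -0.001] [4.2, -0.4, 20.0]
[0.001, 0.001, -0.001] [4.1, -0.4, 20.0]
[0.001, 0.001, -0.001] [4.1, -0.4, 20.0]
[0.001, 0.001, -0.001] [4.1, -0.3, 20.0]
```

```bash
python3 -m creep '[[0.001,0.001,-0.001,2,0,20,1],[0.001,0.001,-0.001,2,0,20,1],[0.001,0.001,-0.001,2,0,20,1],[0.001,0.001,0,0,0,10,1],[0,0,0,0,0,4,1],[0,0,0,0,0,0,1]]'; python3 - <<'E'
from h import *
from rig import grab_frame
go(L2W(0,-165),17,9.2,1)
f=grab_frame("scene");im=f["color"]; a=im[100:285,235:445]
cv2.imwrite(f"pics/scene9.png",cv2.resize(a[:,:,::-1],None,fx=3,fy=3))
E
```

```text
clock: 12.6
eef_pos: [522.0, -131.6, 192.0]
tcp_rot: [-3.141, -0.0, 1.724]
contact_force: [0.2, -1.0, 1.4]
opening: 0.001
tip [ 521.8 -131.6   18.6] lane [   1.3 -189.3] jaw 8.8 F [ 0.2 -1.   1.4] op 0.001 t 12.6
d [-5.4 23.8 -1.6] w tot [-0.001 -0.    -0.007]
[-0.001, -0.0, -0.007] [24.3, -1.7, 1.6]
```

View pics/scene9.png

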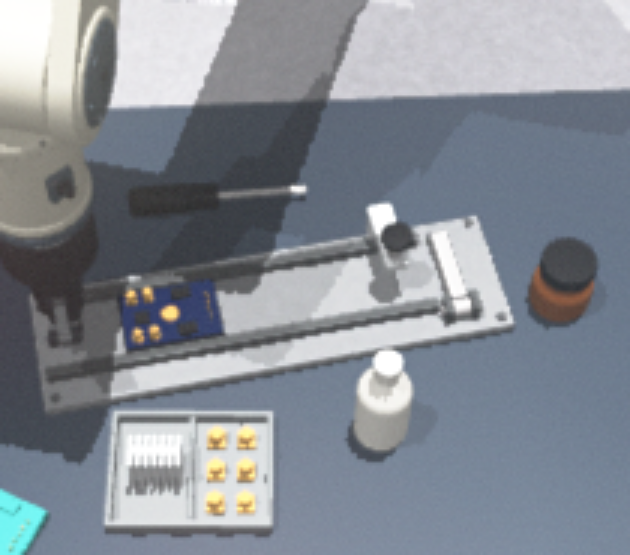

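The fingers are in the lane behind the board, at (65,325), with the board ahead at (172,313). I push along +y (tool +x).

```bash
python3 -m creep '[[0,0,-0.007,10,-0.5,0.5,1],[0,0,0,10,-0.5,0.5,1],[0,0,0,6,0,0,1],[0,0,0,6,0,0,1],[0,0,0,8,0,0,1],[0,0,0,8,0,0,1],[0,0,0,8,0,0,1]]'; python3 - <<'E'
from h import *
go(L2W(0,36),17,9.2,10)
E
```

```text
clock: 13.23
eef_pos: [513.3, -71.6, 195.7]
tcp_rot: [3.135, 0.003, 1.732]
contact_force: [0.4, -0.2, -0.4]
opening: 0.002
tip [514.5 -71.8  22.3] lane [   3.6 -129.1] jaw 9.2 F [ 0.4 -0.2 -0.4] op 0.002 t 13.23
d [-28.8 162.1  -5.3] w tot [0.007 0.003 0.001]
[0.001, 0.0, 0.0] [16.5, -0.2, 0.5]
[0.001, 0.0, 0.0] [16.5, -0.2, 0.5]
[0.001, 0.0, 0.0] [16.5, -0.2, 0.5]
[0.001, 0.0, 0.0] [16.5, -0.2, 0.5]
[0.001, 0.0, 0.0] [16.5, -0.3, 0.5]
[0.001, 0.0, 0.0] [16.5, -0.3, 0.5]
[0.001, 0.0, 0.0] [16.5, -0.3, 0.5]
[0.001, 0.0, 0.0] [16.5, -0.3, 0.5]
[0.001, 0.0, 0.0] [16.5, -0.3, 0.5]
[0.001, 0.0, 0.0] [16.5, -0.3, 0.5]
```

The tip has drifted up to 22 mm, so I check before pushing on.

```bash
python3 - <<'E'
from h import *
from rig import grab_frame
f=grab_frame("scene");im=f["color"]; a=im[150:240,235:365]
cv2.imwrite(f"pics/scene10.png",cv2.resize(a[:,:,::-1],None,fx=6,fy=6))
E
```

```text
(no output)
```

View pics/scene10.png

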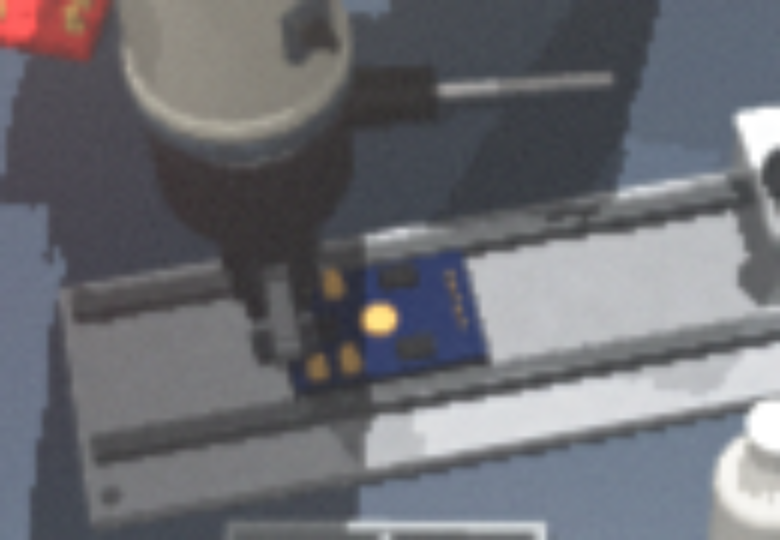

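```bash
python3 - <<'E'
from h import *
from rig import grab_frame
for n in("scene","top"):
    f=grab_frame(n); im=f["color"].astype(int); m=((im[...,2]>im[...,0]+35)&(im[...,2]>im[...,1]+25)).astype(np.uint8)
    k,l,st,c=cv2.connectedComponentsWithStats(m)
    for i in range(1,k):
        if st[i,4]>60 and abs(c[i][0]-(300 if n=="scene" else 335))<60:
            p=np.argwhere(l==i)[:,::-1]; L=np.array([W2L(q) for q in ray(f,p,22)]); print(n,st[i],L.min(0).round(1),L.max(0).round(1),np.percentile(L,[3,97],axis=0).round(1).tolist())
E
```

```text
scene [296 192  20  20 197] [-27.5 -94.9] [ 25. -46.] [[-25.5, -92.4], [23.7, -47.4]]
top [320 201  11  24 159] [-30.6 -66.4] [ 22.9 -46.6] [[-28.0, -65.5], [21.8, -47.4]]
```

The board's front is at lane y about -46, so its rear is at about -130, and the finger at -129 has ridden onto it. I back off, lower, and hold the height with a downward bias this time.

```bash
python3 -m creep '[[0.002,0,0,-6,-1,-1,1],[0.002,0,0,-12,-1,0,1],[0.002,0,0,-12,-1,0,1],[0,0,0,-8,0,0,1],[0,0,0,0,0,2,1],[0,0,0,0,0,0,1]]'; python3 - <<'E'
from h import *
from rig import grab_frame
go(L2W(0,-160),15.5,9.2,1)
f=grab_frame("scene"); im=f["color"].astype(int); m=((im[...,2]>im[...,0]+35)&(im[...,2]>im[...,1]+25)).astype(np.uint8)
cv2.imwrite(f"pics/scene11.png",cv2.resize(f["color"][150:240,235:365,::-1],None,fx=6,fy=6))
E
```

```text
clock: 13.88
eef_pos: [517.0, -115.9, 194.4]
tcp_rot: [-3.141, 0.003, 1.732]
contact_force: [0.2, 0.7, -1.2]
opening: -0.005
tip [ 517.1 -116.4   21. ] lane [  -0.9 -173.5] jaw 9.2 F [ 0.2  0.7 -1.2] op -0.005 t 13.88
d [-1.2 12.9 -5.5] w tot [-0.     0.003  0.   ]
[-0.0, 0.003, 0.0] [13.0, 0.9, 5.5]
```

View pics/scene11.png

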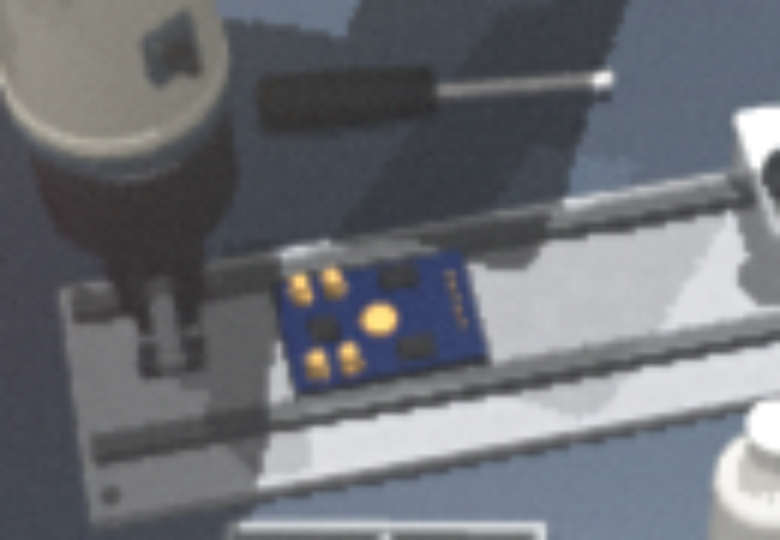

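The board lies flat at (380,320) and undamaged, with the finger behind it. I lower it and re-push.

```bash
python3 -m creep '[[0,0.002,0,2,0,3,1],[0,0,0,2,0,3,1],[0,0,0,0,0,1,1]]'; python3 -m creep '[[0,0,0,8,0,0.5,1],[0,0,0,8,0,0.5,1],[0,0,0,8,0,0.5,1]]';python3 - <<'E'
from h import *
go(L2W(0,36),15.5,9.2,10)
E
```

```text
clock: 14.18
eef_pos: [516.2, -111.7, 186.9]
tcp_rot: [3.142, 0.001, 1.731]
contact_force: [0.1, -1.1, 0.5]
opening: -0.002
clock: 14.43
eef_pos: [512.9, -87.0, 185.4]
tcp_rot: [3.14, 0.003, 1.731]
contact_force: [0.4, -6.7, 10.7]
opening: -0.002
tip [513.3 -87.4  12. ] lane [  -0.  -144.2] jaw 9.2 F [ 0.4 -6.7 10.7] op -0.002 t 14.43
d [-28.5 177.5   3.5] w tot [ 0.002  0.003 -0.   ]
[0.0, 0.0, -0.0] [18.0, 0.0, -0.4]
[0.0, 0.0, -0.0] [18.0, 0.0, -0.4]
[0.0, 0.0, -0.0] [18.0, 0.0, -0.4]
[0.0, 0.0, -0.0] [18.0, 0.0, -0.4]
[0.0, 0.0, -0.0] [18.0, 0.0, -0.4]
[0.0, 0.0, -0.0] [18.0, 0.0, -0.4]
[0.0, 0.0, -0.0] [18.0, 0.0, -0.4]
[0.0, 0.0, -0.0] [18.0, 0.0, -0.4]
[0.0, 0.0, -0.0] [18.0, 0.0, -0.4]
[0.0, 0.0, -0.0] [18.0, 0.0, -0.4]
```

```bash
python3 -m creep '[[0,0,0,3,0,-3,1],[0,0,0,8,0,0,1],[0,0,0,10,0,0,1],[0,0,0,10,0,0.3,1]]';python3 - <<'E'
from h import *
go(L2W(0,36),15.5,9.2,1)
E
```

```text
clock: 14.77
eef_pos: [507.5, -52.4, 188.6]
tcp_rot: [3.139, 0.003, 1.732]
contact_force: [0.1, -1.3, 0.7]
opening: 0.001
tip [508.  -52.8  15.2] lane [   0.3 -109.2] jaw 9.2 F [ 0.1 -1.3  0.7] op 0.001 t 14.77
d [-23.  142.9   0.3] w tot [0.003 0.003 0.001]
[0.003, 0.003, 0.001] [144.7, 0.2, -0.7]
```

```bash
python3 -m creep '[[0.001,0.001,0,10,0,0.2,1],[0.001,0.001,0,10,0,0.3,1],[0.001,0.001,0,10,0,0.3,1],[0,0,0,10,0,0.3,1]]';python3 - <<'E'
from h import *
go(L2W(0,36),15.5,9.2,1)
E
python3 -m creep '[[0,0.001,0,10,0,0.2,1],[0,0.001,0,10,0,0.3,1],[0,0.001,0,10,0,0.3,1],[0,0,0,10,0,0.3,1]]';python3 - <<'E'
from h import *
from rig import grab_frame
go(L2W(0,36),15.5,9.2,1)
f=grab_frame("scene")
cv2.imwrite(f"pics/scene12.png",cv2.resize(f["color"][140:250,235:425,::-1],None,fx=4,fy=4))
E
```

```text
clock: 15.1
eef_pos: [499.7, -7.7, 187.3]
tcp_rot: [-3.14, -0.001, 1.733]
contact_force: [0.6, 0.0, 1.3]
opening: 0.003
tip [499.5  -7.7  13.9] lane [ -0.9 -63.3] jaw 9.3 F [0.6 0.  1.3] op 0.003 t 15.1
d [-15.3  98.3   1.6] w tot [-0.001 -0.001  0.002]
[-0.001, -0.001, 0.002] [99.5, 0.8, -1.6]
clock: 15.43
eef_pos: [492.2, 36.4, 186.0]
tcp_rot: [-3.14, -0.004, 1.734]
contact_force: [0.6, -0.6, 0.3]
opening: 0.0
tip [491.7  37.1  12.6] lane [ -1.4 -18. ] jaw 9.3 F [ 0.6 -0.6  0.3] op 0.0 t 15.43
d [-7.8 54.1  2.9] w tot [-0.002 -0.004  0.002]
[-0.002, -0.004, 0.002] [54.7, 1.1, -2.7]
```

View pics/scene12.png

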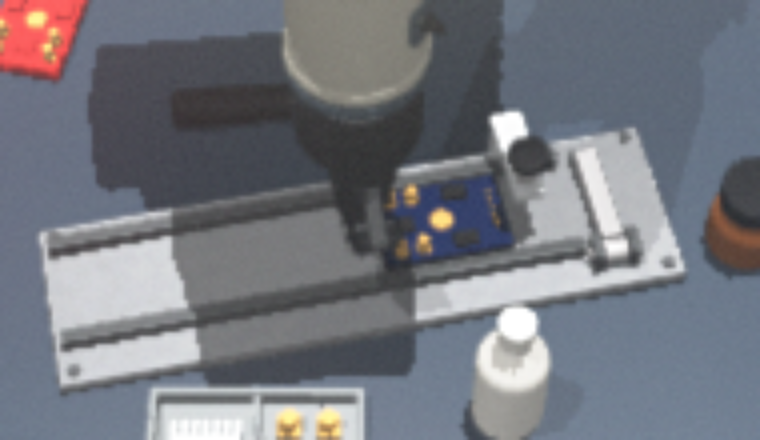

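The finger pushes the rear edge, and the board's front is at (510,225) with the flag ahead at (600,195). I continue with a small lift.

```bash
python3 -m creep '[[0,-0.002,0,9,0.3,-1,1],[0,-0.002,0,9,0.3,-1,1],[0,0,0,9,0.3,-1,1],[0,0,0,8,0,-0.3,1]]';python3 - <<'E'
from h import *
from rig import grab_frame
go(L2W(0,36),15.5,9.2,1)
f=grab_frame("scene")
cv2.imwrite(f"pics/scene13.png",cv2.resize(f["color"][140:250,235:425,::-1],None,fx=4,fy=4))
E
```

```text
clock: 15.82
eef_pos: [486.4, 74.8, 189.1]
tcp_rot: [-3.138, -0.0, 1.734]
contact_force: [0.5, -1.1, -0.9]
opening: 0.0
tip [485.9  74.8  15.7] lane [-1.1 20.2] jaw 9.4 F [ 0.5 -1.1 -0.9] op 0.0 t 15.82
d [-2.  15.7 -0.2] w tot [-0.003 -0.     0.003]
[-0.003, -0.0, 0.003] [15.8, 0.6, 0.2]
```

View pics/scene13.png

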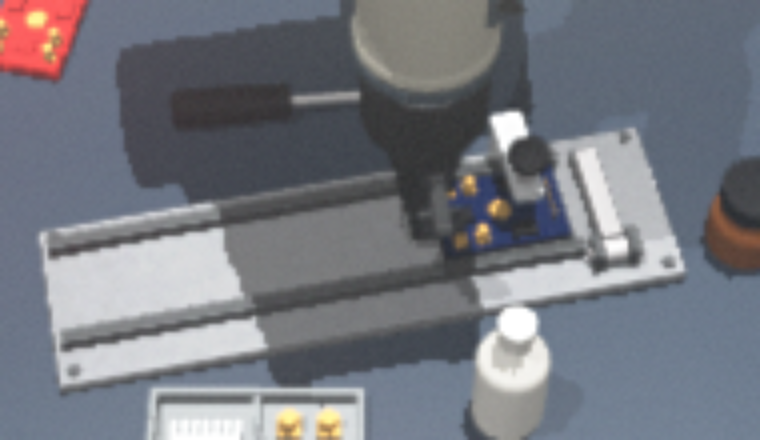

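About 12–15 mm is left, so I creep to contact.

```bash
python3 -m creep '[[0,0,0,4,0,0,1],[0,0,0,3,0,0,1]]'; for i in 1 2 3 4; do python3 -m creep '[[0,0,0,2,0,0,1]]'|sed -n '2p;4p'; done
```

```text
clock: 16.03
eef_pos: [485.0, 83.6, 189.1]
tcp_rot: [-3.138, -0.001, 1.735]
contact_force: [0.1, -1.4, -0.4]
opening: 0.002
eef_pos: [484.6, 85.8, 189.1]
contact_force: [0.4, -0.5, -0.2]
eef_pos: [484.3, 87.9, 189.1]
contact_force: [0.1, -1.1, 0.8]
eef_pos: [483.9, 89.8, 189.1]
contact_force: [0.9, -6.7, 0.9]
eef_pos: [483.4, 90.9, 189.0]
contact_force: [1.9, -22.7, 3.0]
```

It is firmly on the flag at 23 N, with the tip at lane y about 36 as predicted. I back off, rise and look.

```bash
python3 -m creep '[[0,0,0,-4,0,0,1],[0,0,0,-14,0,-2,1],[0,0,0,-14,0,-10,1],[0,0,0,0,0,-25,1],[0,0,0,0,0,-35,1],[0,0,0,0,0,-35,1],[0,0,0,0,0,-10,1],[0,0,0,0,0,0,1]]';python3 - <<'E'
from h import *
from rig import grab_frame
go(L2W(0,88),110,9.2,4)
f=grab_frame("scene")
cv2.imwrite(f"pics/scene14.png",cv2.resize(f["color"][160:240,315:425,::-1],None,fx=7,fy=7))
f=grab_frame("top")
cv2.imwrite(f"pics/top14.png",cv2.resize(f["color"][170:260,210:310,::-1],None,fx=6,fy=6))
E
```

```text
clock: 17.03
eef_pos: [488.7, 56.7, 309.2]
tcp_rot: [-3.132, 0.002, 1.734]
contact_force: [1.0, 0.4, -0.3]
opening: 0.003
tip [487.1  56.2 135.8] lane [-2.9  1.7] jaw 9.4 F [ 1.   0.4 -0.3] op 0.003 t 17.03
d [-12.6  85.1 -25.8] w tot [-0.01   0.002  0.003]
[-0.002, 0.0, 0.001] [21.5, 0.4, 6.4]
[-0.002, 0.0, 0.001] [21.5, 0.4, 6.4]
[-0.002, 0.0, 0.001] [21.5, 0.3, 6.4]
[-0.002, 0.0, 0.001] [21.5, 0.3, 6.5]
```

View pics/scene14.png

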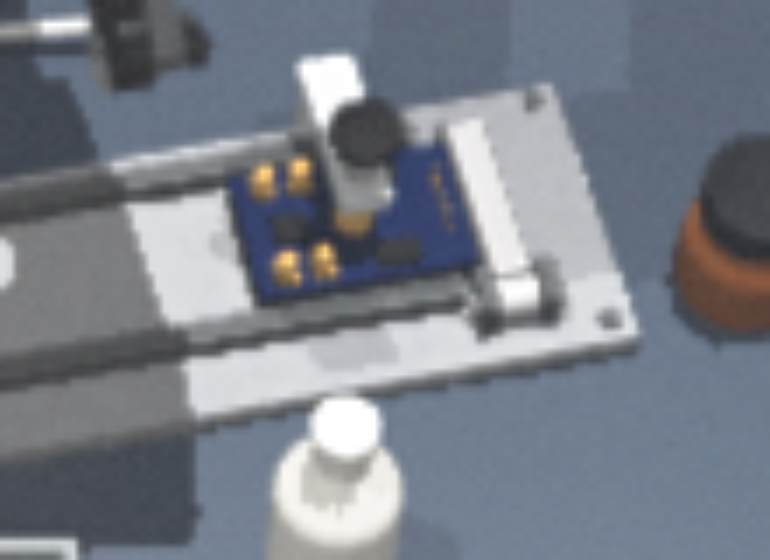

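View pics/top14.png

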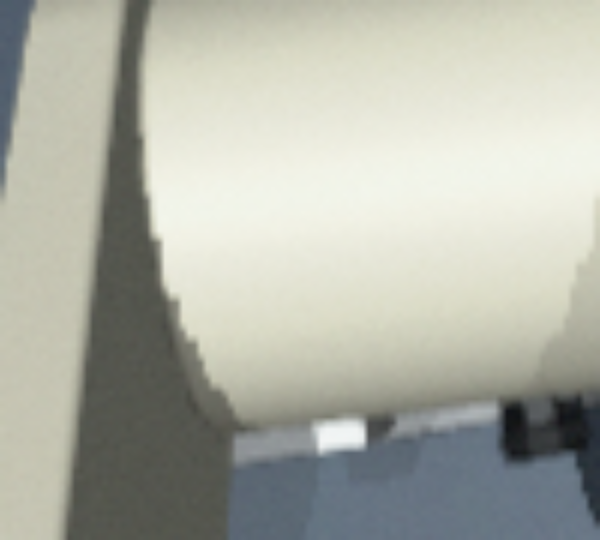

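In the scene picture the board's front edge runs along the lowered flag, from (445,140) to (480,270), square and with no visible gap. Next is the plunger.

```bash
python3 -m creep '[[-0.003,0,0,22,0.5,4,1],[-0.003,0,0,22,0.5,6,1],[-0.003,0,0,22,0,8,1],[0,0,0,18,0,8,1],[0,0,0,0,0,0,1]]';python3 - <<'E'
from h import *
from rig import grab_frame
go(L2W(-0.5,88.3),83,9.2,1)
f=grab_frame("scene")
cv2.imwrite(f"pics/scene15.png",cv2.resize(f["color"][120:240,275:425,::-1],None,fx=5,fy=5))
E
```

```text
clock: 17.55
eef_pos: [473.0, 141.1, 273.5]
tcp_rot: [-3.131, 0.002, 1.73]
contact_force: [-0.5, -0.6, -0.7]
opening: 0.001
tip [471.2 140.4 100.1] lane [-5.  87.3] jaw 9.1 F [-0.5 -0.6 -0.7] op 0.001 t 17.55
d [  2.6   1.  -17.1] w tot [-0.01   0.002 -0.001]
[-0.01, 0.002, -0.001] [0.6, 2.9, 17.0]
```

View pics/scene15.png

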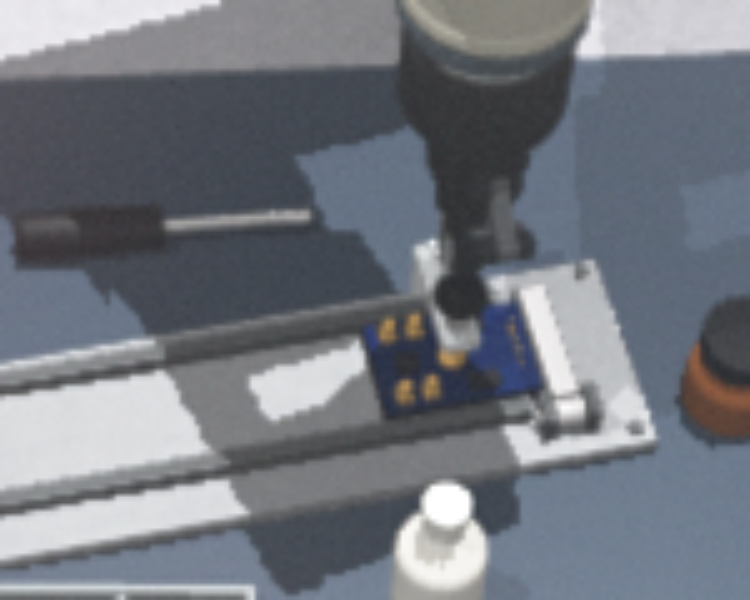

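```bash
python3 -m creep '[[-0.005,0,0,0.5,3,3,1],[-0.005,0,0,0,1,5,1],[0,0,0,0,0,3,1],[0,0,0,0,0,0,1]]';python3 - <<'E'
from h import *
from rig import grab_frame,sense
go(L2W(-0.5,88.3),83,9.2,1)
f=grab_frame("scene")
for P in([471.2,140.4,100.1],[475,142,82],[475,142,88]): print(((proj(f,P)-[275,120])*5).round())
cv2.imwrite(f"pics/scene16.png",cv2.resize(f["color"][150:220,325:415,::-1],None,fx=8,fy=8))
E
```

```text
clock: 17.93
eef_pos: [476.9, 139.5, 259.5]
tcp_rot: [-3.138, 0.004, 1.731]
contact_force: [-0.3, -0.2, 1.4]
opening: -0.0
tip [476.4 138.7  86.1] lane [-0.2 84.9] jaw 9.2 F [-0.3 -0.2  1.4] op -0.0 t 17.93
d [-1.3  2.6 -3.1] w tot [-0.004  0.004 -0.   ]
[-0.004, 0.004, -0.0] [2.8, -0.9, 3.1]
[[455. 260.]]
[[456. 287.]]
[[457. 280.]]
```

View pics/scene16.png

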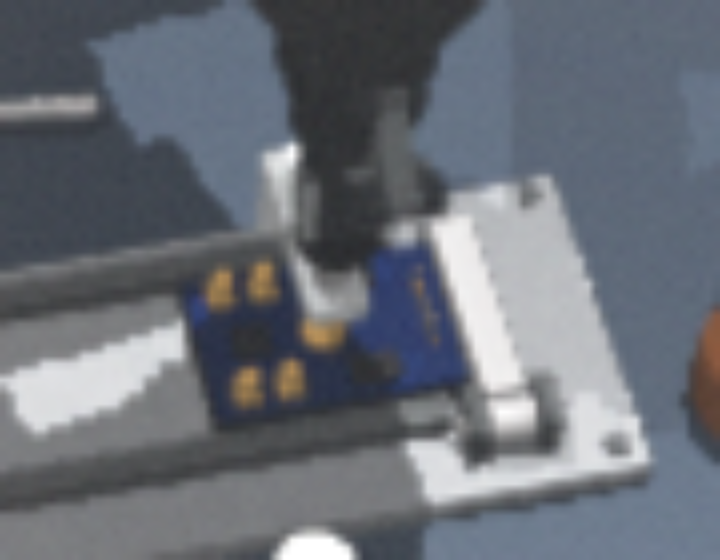

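The fingertips are over the head at (340,235). I press in small steps, watching the force.

```bash
python3 -m creep '[[0,0.003,0,3,-0.5,1,1],[0,0,0,0,0,3,1],[0,0,0,0,0,3,1],[0,0,0,0,0,3,1]]'; for i in 1 2 3; do python3 -m creep '[[0,0,0,0,0,1.5,1]]'|sed -n '2p;4p'; done
```

```text
clock: 18.32
eef_pos: [476.4, 141.6, 250.2]
tcp_rot: [-3.14, 0.0, 1.729]
contact_force: [-1.6, 1.8, 3.6]
opening: 0.001
eef_pos: [476.4, 141.5, 248.5]
contact_force: [-1.4, 0.4, 4.9]
eef_pos: [476.4, 141.5, 247.0]
contact_force: [-2.1, -0.1, 4.4]
eef_pos: [476.4, 141.5, 245.5]
contact_force: [-1.9, 0.5, 5.3]
```

```bash
for i in 1 2 3; do python3 -m creep '[[0,0,0,0,0,1.2,1]]'|sed -n '2p;4p'; done
```

```text
eef_pos: [476.4, 141.5, 244.3]
contact_force: [-1.2, -0.3, 4.5]
eef_pos: [476.4, 141.5, 243.2]
contact_force: [-4.1, -1.9, 22.6]
eef_pos: [476.6, 141.6, 243.0]
contact_force: [-8.9, -3.1, 36.2]
```

The force jumps from about 5 to 36 N at tip 69.6–69.8 mm, so this is the hard stop at 12 mm travel. I raise and move clear.

```bash
python3 -m creep '[[0,0,0,0,0,-3,1],[0,0,0,0,0,-6,1],[0,0,0,0,0,-12,1],[0,0,0,0,0,-25,1],[0,0,0,0,0,-35,1],[0,0,0,-10,-10,-35,1],[0,0,0,-30,-15,-10,1],[0,0,0,-35,-15,0,1],[0,0,0,-35,-15,0,1],[0,0,0,-35,-15,0,1]]';python3 -m creep '[[0,0,0,-35,-15,0,1],[0,0,0,-35,-15,0,1],[0,0,0,-35,-15,0,1],[0,0,0,-25,-15,0,1],[0,0,0,0,0,0,1]]';python3 - <<'E'
from h import *
from rig import grab_frame
f=grab_frame("scene")
cv2.imwrite(f"pics/scene17.png",cv2.resize(f["color"][130:290,235:445,::-1],None,fx=3.7,fy=3.7))
cv2.imwrite(f"pics/scene17z.png",cv2.resize(f["color"][160:230,325:415,::-1],None,fx=8,fy=8))
f=grab_frame("top")
cv2.imwrite(f"pics/top17.png",cv2.resize(f["color"][115:280,180:410,::-1],None,fx=3.4,fy=3.4))
E
```

```text
clock: 19.65
eef_pos: [431.9, -12.1, 376.2]
tcp_rot: [3.136, 0.001, 1.739]
contact_force: [0.7, -0.4, 0.1]
opening: 0.001
clock: 20.07
eef_pos: [390.3, -160.5, 377.2]
tcp_rot: [3.132, 0.006, 1.738]
contact_force: [-0.0, 0.4, -0.2]
opening: -0.005
```

View pics/scene17.png

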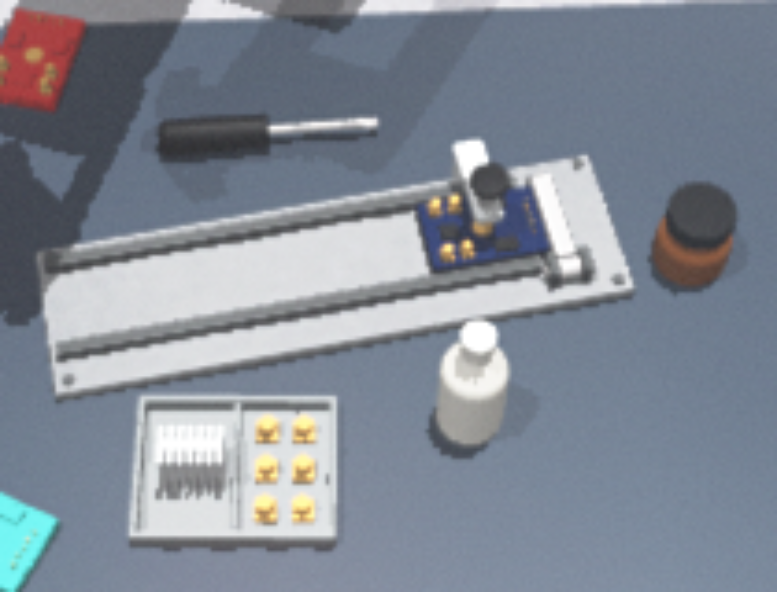

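View pics/scene17z.png

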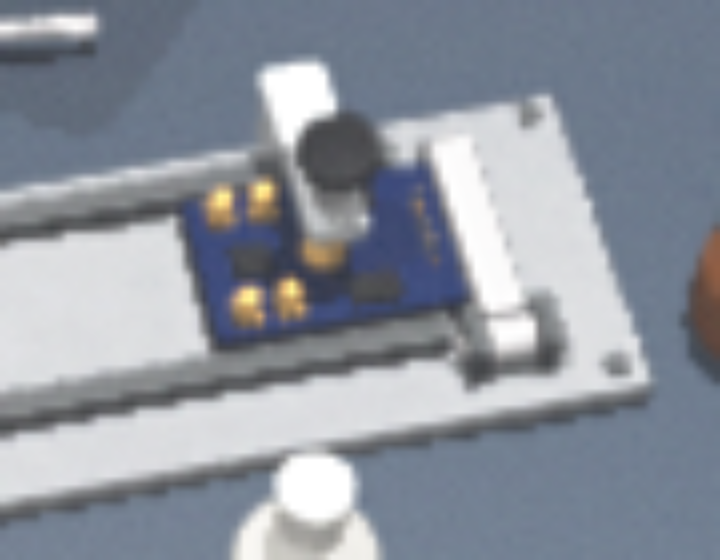

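View pics/top17.png

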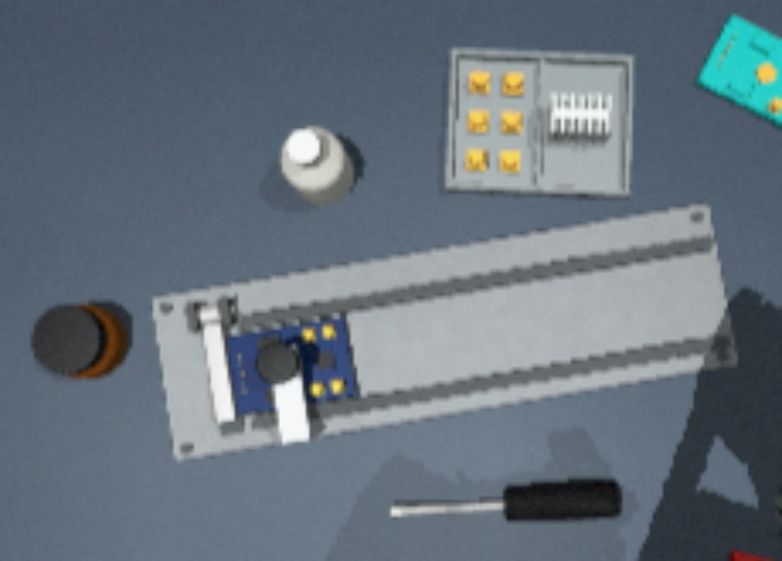

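The pictures show the sink in the empty cell, the flag down, the board at the flag, the plunger up again (head at the same pixel as at first) and the bystanders in place. I check the numbers once before handing in.

```bash
python3 - <<'E'
from h import *
from rig import grab_frame
t=grab_frame("top");s=grab_frame("scene")
T=lambda p:(np.array(p)+.5)/3.4-.5+[180,115]
S=lambda p:(np.array(p)+.5)/8-.5+[325,160]
for n,f,rear in(("top",t,T([(346,314),(357,397)])),("scene",s,S([(215,350),(181,205)]))):
    a=np.array([W2L(q) for q in ray(f,rear,22)]); d=a[0]-a[1]; print(n,"rear corners lane",a.round(1).tolist(),"yaw deg",np.degrees(np.arctan2(d[1],d[0])).round(1))
o=cv2.imread("pics/top0.png")[:,:,::-1].astype(int); d=np.abs(t["color"].astype(int)-o).max(2)
for n,(x,y,w) in dict(bottle=(273,162,16),jar=(203,215,16),driver=(328,263,36)).items(): print(n,(d[y-12:y+12,x-w:x+w]>60).sum())
E
```

```text
top rear corners lane [[26.1, 44.5], [-31.9, 46.1]] yaw deg -1.6
scene rear corners lane [[28.7, 46.3], [-27.5, 48.2]] yaw deg -2.0
bottle 0
jar 0
driver 0
```

The rear edge is at lane y about 46 (46 expected) and the bystanders are pixel-identical. The board's yaw reads -1.8°, so I check squareness against the flag and rails with fitted lines.

```bash
python3 - <<'E'
from h import *
from rig import grab_frame
t=grab_frame("top");s=grab_frame("scene")
def line(pts,f,z,nm):
    L=np.array([W2L(q) for q in ray(f,pts,z)]); vx,vy,x0,y0=cv2.fitLine(L.astype(np.float32),cv2.DIST_HUBER,0,.01,.01).ravel()
    if abs(vx)>abs(vy): a=np.degrees(np.arctan(vy/vx)); pos=y0-vy/vx*x0
    else: a=-np.degrees(np.arctan(vx/vy)); pos=x0-vx/vy*y0
    print(nm,"yaw",round(float(a),2),"pos",round(float(pos),1),"n",len(pts))
def edges(f,ax,sgn,a0,a1,b0,b1,ch,z):
    # sample along lane: search transitions along lane y (b) for each lane x (a), max gradient of channel
    g=cv2.GaussianBlur(ch.astype(np.float32),(3,3),0.6); P=[]
    for a in np.arange(a0,a1,2.):
        b=np.arange(b0,b1,.25); W=np.array([np.r_[L2W(*((a,q) if ax=='x' else (q,a))),z] for q in b]); p=proj(f,W).astype(np.float32)
        v=cv2.remap(g,p[:,0].reshape(1,-1),p[:,1].reshape(1,-1),cv2.INTER_LINEAR).ravel()
        d=np.gradient(np.convolve(v,np.ones(5)/5,'same'))[4:-4]*sgn; i=int(np.argmax(d)); P.append(p[i+4])
    return np.array(P)
for n,f in(("top",t),("scene",s)):
    c=f["color"].astype(int); red=c[...,0]
    line(edges(f,'x',1,-24,22,36,58,red,22),f,22,n+" board rear(dark->light -y)") if 0 else None
    line(edges(f,'x',-1,-24,22,36,58,red,22),f,22,n+" board rear")
    line(edges(f,'x',1,-22,22,120,138,red,25),f,28.5,n+" board front/flag face")
    line(edges(f,'x',-1,-22,22,138,152,red,28.5),f,28.5,n+" flag back")
    line(edges(f,'x',-1,-45,58,172,188,red,12),f,12,n+" plate end +y")
    line(edges(f,'y',-1,-200,10,56,72,red,12),f,12,n+" plate side +x")
E
```

```text
top board rear yaw 0.7 pos 44.4 n 23
top board front/flag face yaw 0.12 pos 130.3 n 22
top flag back yaw 0.09 pos 142.7 n 22
top plate end +y yaw 0.18 pos 178.9 n 52
top plate side +x yaw 0.14 pos 61.5 n 105
scene board rear yaw -0.25 pos 44.7 n 23
scene board front/flag face yaw 0.67 pos 130.5 n 22
scene flag back yaw 0.01 pos 144.5 n 22
scene plate end +y yaw 0.01 pos 180.5 n 52
scene plate side +x yaw 0.14 pos 63.7 n 105
```

```bash
python3 - <<'E'
from h import *
from rig import grab_frame
s=grab_frame("scene")["color"]
a=cv2.resize(cv2.imread("pics/scene14.png"),(110,80),interpolation=cv2.INTER_AREA)[...,2].astype(np.float32)
b=s[160:240,315:425,0].astype(np.float32)
b=cv2.resize(cv2.resize(b,None,fx=7,fy=7),(110,80),interpolation=cv2.INTER_AREA)
for n,(x0,y0,x1,y1) in dict(board=(32,18,50,46),boardR=(55,20,66,42),flagplate=(64,12,92,52)).items():
    w=cv2.createHanningWindow((x1-x0,y1-y0),cv2.CV_32F); print(n,cv2.phaseCorrelate(a[y0:y1,x0:x1],b[y0:y1,x0:x1],w))
E
```

```text
board ((0.03508321885164456, 0.010168959290172808), 0.9069402624059606)
boardR ((-0.08743599104588462, -0.15280387226997405), 0.9644499230715964)
flagplate ((-0.05970651903092161, 0.0042725348176340106), 0.948860080242157)
```

The board moved less than 0.1 px between the push and now, so the plunger press did not disturb it. I hand the job in.

```bash
python3 -c "
from rig import job,sense
print(job.sign_off(), sense()['clock'])"
```

```text
the job is handed in; nothing more can be done
the job is handed in; nothing more can be done
```

I did all the steps in the order you gave and handed the job in at about 20 s, with the arm clear of everything.

**What I did**
- I stood the heat sink in the empty half of the tray.
- I flipped the flag down onto its end stop while the board's front was still about 190 mm short of it.
- I slid the board along the lane until it pressed on the flag, at 23 N.
- I pressed the plunger to its hard stop. The force jumped from 5 to 36 N at about 12 mm of travel, and the plunger then came back up.

**Last checks**
- **Flag:** it lies level across the lane.
- **Board:** its rear edge reads at lane y = 44–48 mm, against 46 expected, and the plunger press did not move it.
- **Bystanders:** the bottle, jar and screwdriver show no change in the top picture.

**What went wrong or disagreed**
- **First push:** the fingertip drifted up and slid about 12 mm onto the board's rear edge. I backed off, lowered it and pushed again; the board stayed flat in the lane.
- **Flag press:** it peaked at 69 N on the wrist, which is within the 120 N limit. It was the fingertips that pressed.
- **Squareness:** board angles read by hand gave about -1.8°, while fitted edge lines gave between -0.3° and +0.7°. I trust the fitted lines.
- **Gap at the flag:** the cameras cannot rule out a gap of under about 1 mm. The 23 N push is the main evidence that it is closed.

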